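# Stir the settled beads, then hold the mixer's sprung idler arm back

## Robot

A 6-joint arm with a two-finger parallel gripper is mounted at the origin on the work surface. World frame = base frame: x ahead of the robot, y to its left, z up, the work surface at z = 0. Lengths are in mm, angles in rad, forces in N, time in s.
With the tool pointing down it reaches from about 400 to 925 mm from the base axis. Payload 12.5 kg.
Tool frame: the origin (TCP) lies at the very end of the fingers, on their centre line; the grasp point (between the pads) lies 19 mm behind it; y points along the fingers, z is the direction in which the jaws open and shut, and the axes are right-handed (so a half turn about y gives the same grasp; the last joint's range is limited). The gripper opens to 95 mm and grips with 3 to 60 N. Pads are 20 mm wide; open, the fingers measure 119 mm over their backs; the gripper's body (75 mm by 180 mm) begins 59 mm behind the grasp point.
Start: joints at [-0.106, 0.491, 1.559, -0, 1.092, -0.106], TCP at [625.017, 0.021, 214.661] pointing down, gripper open.
Joint ranges: [-3.1, 3.1], [-0.84, 2.19], [0.05, 2.79], [-1.13, 4.28], [0.06, 2.93], [-2.69, 2.69]. Speed limits (rad/s): [2.22, 2.22, 2.79, 3.14, 3.14, 3.14].

## Interface

Orientations are given as [roll, pitch, yaw] about the fixed x, y, z axes, in that order (R = Rz(yaw) Ry(pitch) Rx(roll)).
In Python, from cell import env, optics gives the robot as it stands.
- The arm moves only by the tool drive_tool, never from a script. Its argument "steps" is a list of rows, each an object with "slide": the shift along the tool's x, y, z in m, a list of three; "dr": the turn, a rotation vector about the tool's x, y, z in rad, a list of three; "fingers": the finger opening in m, from 0 to 0.0951. A call has 1 to 5 rows; each row is the pose to reach, as a shift and turn from the pose commanded when the call began, along the tool's axes at that moment; what a row does not reach only later rows make up. A row lasts 1/12 s, in which the tool goes at most 41.7 mm and 7.16 degrees, less where a joint would pass 70% of its speed; a pose out of reach is approached as far as the arm can. A call with a gripper value outside its range is refused whole. The fingers move at their own pace and stop on an object; the grip force is fixed at half the most. Time passes only in rows, so rows that repeat a pose let the fingers close. It gives the time, the measured TCP pose, the force and the opening at its end, in the units of the state.
- env.state(): the state, without advancing time (a new reading comes with each control period).
- optics.read_camera(name): name is "scene" or "side" or "wrist"; returns the picture (420x560x3 uint8, red, green, blue); there is no depth.
- optics.camera_model(name): a dict with "mtx" (3x3 intrinsics, pixels), "R" (3x3) and "t" (3): a world point X has camera coordinates R X + t. Camera axes: x right, y down, z forward; pixel columns grow to the right and rows downward; lengths in mm; the calibration is good to about 2 mm. A picture is of the moment at which its call begins: read the wrist's pose just before it. camera_model takes no time and is no camera call; for the wrist camera it gives the pose at the moment of the call.
- env.job_done(): hands the job in, once; it reports no verdict.
The state is a dict: "t": time; "joints": joint angles; "qvel": joint speeds; "tau": joint torques, N m; "eef_pos": TCP position; "tcp_rot": TCP orientation; "ft_force": force on the tool from outside, world axes, zero at the start; "moment": the same for the moment, N m; "opening": opening from 0.0 (shut) to 1.0 (fully open).
Only numpy, scipy, OpenCV 4.12 (cv2) and the standard library are available. Lean on these libraries where they do the work, as an engineer would, in place of code of your own. Each camera call takes 0.05 s, during which the arm holds its last target.

## Task

Take the blue-handled stirring rod from its stand, stir the beads in the steel pot with it, its tip down among the beads, about three full turns clockwise as seen from above, and leave the rod standing in the pot without spilling any beads. Then push the mixer's sprung blue idler arm, which ends in a red peg, back (peg away from you) well past its ratchet click, so that the pot's turntable is freed; the arm does not lock, so finish while holding it back there and do not let go. Leave the bottle, dish and beaker standing about where they are.

Things in the scene. Friction and masses are not known exactly. Their poses are not given: they have to be found in the camera images.
- rod: steel stirring rod, 8 mm thick, 180 mm long over all, 60 g; its top 40 mm are a round blue handle 18 mm across. Origin at the lower tip, z along the rod towards the handle. It starts upright (within about 0.05 rad) in the white rod stand
- rod_tip (a point): lower tip of the rod
- rod_handle (a point): middle of the rod's blue handle, 160 mm above the tip
- rod_stand: white block 60 x 60 x 45 mm, fixed, with one upright hole 10 mm wide and 40 mm deep in its middle that holds the rod (tip 5 mm above the table). Origin at the centre of its underside. It stands to the robot's left or right, changing places with the tube rack
- pot (a point): open steel pot, upright, 90 mm outside and 84 mm inside diameter, 100 mm tall, fixed on the mixer's turntable. This point is the centre of its underside, 30 mm above the table; inner floor 5 mm above the origin, rim 100 mm above it. x points to the pot's far side (away from the robot), y to its left side, z up; yawed with the mixer. Seven beads lie in one layer on its floor, tops 23 mm above this point
- mixer: white friction-drive bead mixer, fixed. Origin on the table under the pot's axis; x away from the robot, y left, z up. Base plate 12 mm thick, from x -133 to 83 mm and y -160 to 90 mm; round turntable 120 mm across, top 30 mm high, about the origin; motor box 55 x 100 x 75 mm tall at x 105 mm. On the pot's robot side a black rubber wheel on the blue idler arm bears on the turntable; the arm runs to the right (-y) to a red peg
- pivot (a point): the idler arm's upright pivot axis, at x -84.5, y -110 mm of the mixer frame, on top of the post (44 mm above the table)
- peg (a point): red round upright peg, 18 mm across and 74 mm tall, at the free right-hand end of the idler arm, 120 mm from the pivot axis. This point is the centre of its foot, 36 mm above the table, on the blue arm's top face; the peg's top is 110 mm above the table. The arm under it is 22 mm wide and 12 mm thick. At rest it lies straight to the mixer's -y of the pivot; it is pushed towards the mixer's +x (away from the robot) along an arc of 120 mm radius
- idler_arm: the blue idler arm with its rubber wheel and red peg; origin on the pivot axis, 20 mm above the table; at rest its axes are parallel to the mixer's
- idler_angle (a joint): idler arm's angle about its pivot: 0 at rest, grows anticlockwise from above as the peg goes away from the robot; end stop 0.58 rad. A spring pushes it back (2.5 N at the peg at 0, 8 N at the stop). From 0.18 rad it also pushes a small yellow ratchet pawl aside (to 3 N more), which clicks back from 0.30 and is fully home by 0.46 rad. The pawl does not lock: let go, the arm springs back
- tube_rack: clear rack of eight red-capped tubes, 60 x 100 mm, 82 mm tall, fixed bystander
- bead0_center (a point): centre of a round ceramic bead, 18 mm across, 10 to 13 g, loose in the pot
- bead1_center (a point): centre of a round ceramic bead, 18 mm across, 10 to 13 g, loose in the pot
- bead2_center (a point): centre of a round ceramic bead, 18 mm across, 10 to 13 g, loose in the pot
- bead3_center (a point): centre of a round ceramic bead, 18 mm across, 10 to 13 g, loose in the pot
- bead4_center (a point): centre of a round ceramic bead, 18 mm across, 10 to 13 g, loose in the pot
- bead5_center (a point): centre of a round ceramic bead, 18 mm across, 10 to 13 g, loose in the pot
- bead6_center (a point): centre of a round ceramic bead, 18 mm across, 10 to 13 g, loose in the pot
- bottle_amber: amber bottle with a black cap, 60 mm across, 130 mm tall, loose bystander; origin at the centre of its underside
- dish: covered glass dish, 94 mm across, 26 mm tall, loose bystander; origin at the centre of its underside
- beaker: small glass beaker, empty, 60 mm across, 60 mm tall, loose bystander; origin at the centre of its underside
Not all that is in view belongs to the job. There is more than one size of the rod; the job needs the largest.

How it is judged (in metres and radians):
On the way, in this order (a step that is already met when the one before it is completed fails the run):
1. clockwise stirring, first counted turn: the held rod's tip, among the beads, passes the far side of the pot (at least 10 mm off its axis) (x of rod_tip in the frame of pot above 0.01 m and y of rod_tip in the frame of pot between -0.01 and 0.01 m and z of rod_tip in the frame of pot below 0.022 m and contact force between the fingers and rod above 0.3 N).
2. clockwise stirring, first counted turn: the held rod's tip, among the beads, passes the right side of the pot (at least 10 mm off its axis) (y of rod_tip in the frame of pot below -0.01 m and x of rod_tip in the frame of pot between -0.01 and 0.01 m and z of rod_tip in the frame of pot below 0.022 m and contact force between the fingers and rod above 0.3 N).
3. clockwise stirring, first counted turn: the held rod's tip, among the beads, passes the near side of the pot (at least 10 mm off its axis) (x of rod_tip in the frame of pot below -0.01 m and y of rod_tip in the frame of pot between -0.01 and 0.01 m and z of rod_tip in the frame of pot below 0.022 m and contact force between the fingers and rod above 0.3 N).
4. clockwise stirring, first counted turn: the held rod's tip, among the beads, passes the left side of the pot (at least 10 mm off its axis) (y of rod_tip in the frame of pot above 0.01 m and x of rod_tip in the frame of pot between -0.01 and 0.01 m and z of rod_tip in the frame of pot below 0.022 m and contact force between the fingers and rod above 0.3 N).
5. clockwise stirring, second counted turn: the held rod's tip, among the beads, passes the far side of the pot (at least 10 mm off its axis) (all of step 1).
6. clockwise stirring, second counted turn: the held rod's tip, among the beads, passes the right side of the pot (at least 10 mm off its axis) (all of step 2).
7. clockwise stirring, second counted turn: the held rod's tip, among the beads, passes the near side of the pot (at least 10 mm off its axis) (all of step 3).
8. clockwise stirring, second counted turn: the held rod's tip, among the beads, passes the left side of the pot (at least 10 mm off its axis) (all of step 4).
9. the rod is let go and left standing in the pot (horizontal distance between rod_tip and pot below 0.044 m and z of rod_tip in the frame of pot between 0 and 0.06 m and contact force between each of the fingers, the arm and rod below 0.05 N and distance between the grasp point and rod_handle above 0.05 m), for 0.3 s.
10. the idler arm is pushed back past its ratchet click (value of joint idler_angle above 0.46 rad and contact force between any of the fingers, the arm and idler_arm above 2 N), for 0.2 s.
At the end, for the whole second after the job is handed in: The idler arm is held at more than 0.46 rad (past its click), still, by at least 2 N of the robot's push on it; the rod, untouched, stands with its tip in the pot (less than 60 mm above the pot's underside); all seven beads are in the pot (all of step 10 and velocity of joint idler_angle between -0.1 and 0.1 rad/s and horizontal distance between rod_tip and pot below 0.044 m and z of rod_tip in the frame of pot between 0 and 0.06 m and contact force between each of the fingers, the arm and rod below 0.05 N and horizontal distance between each of bead0_center, bead1_center, bead2_center, bead3_center, bead4_center, bead5_center, bead6_center and pot below 0.045 m and z of each of bead0_center, bead1_center, bead2_center, bead3_center, bead4_center, bead5_center, bead6_center in the frame of pot below 0.1 m); the arm keeps its last pose, push and grip.
It fails at once if a bead leaves the pot (horizontal distance between any of bead0_center, bead1_center, bead2_center, bead3_center, bead4_center, bead5_center, bead6_center and pot above 0.06 m).
It fails at once if a loose bystander is shifted more than 30 mm or tipped over (distance of any of bottle_amber, dish, beaker from where it was at the start of the episode above 0.03 m or angle between any of bottle_amber, dish, beaker's own z axis and vertical above 0.5 rad).
It also fails if it takes over 72 s, if anything falls off the work surface, if the arm or the gripper's body presses on something with over 40 N, if the wrist force passes 120 N, or if a joint passes its speed limit or range.

## Working session

There is one attempt and no reset: what is moved stays moved. The work goes in short steps, Python scripts to look and compute and a tool call to move; the robot and the scene stay as the last step left them, time stands still between calls to the robot, and variables do not carry over. Pictures are saved under pics/ and viewed, and the job is handed in when it is done.

Besides the shell and the picture viewer there is one more tool, called in YAML: its name, and indented under it one key for each argument. drive_tool: Moves the arm, as the interface text tells. Its arguments: {"type":"object","properties":{"steps":{"type":"array","items":{"type":"object","properties":{"slide":{"type":"array","items":{"type":"number"}},"dr":{"type":"array","items":{"type":"number"}},"fingers":{"type":"number"}}}}},"required":["steps"]}

```bash
ls; mkdir -p pics; python3 - <<'E'
from cell import env, optics
import cv2
s=env.state();print(s)
for n in("scene","side","wrist"):
    m=optics.camera_model(n);print(n,m)
    im=optics.read_camera(n);cv2.imwrite(f"pics/{n}0.png",im[:,:,::-1])
E
```

```text
pics
{'t': 0.0, 'joints': array([-1.05582469e-01,  4.91565840e-01,  1.55951177e+00,  1.68679833e-05,
        1.09169677e+00, -1.05618049e-01]), 'qvel': array([-1.10130746e-03,  1.05448682e-03, -1.13202009e-03,  2.02224068e-03,
       -9.95919495e-04,  1.92381313e-05]), 'tau': array([-9.52334158e-04, -6.12640929e+01, -2.58175153e+01,  6.92750537e-02,
        4.83079045e-02, -1.38641695e-05]), 'eef_pos': array([6.24726377e+02, 6.67699605e-02, 2.14036390e+02]), 'tcp_rot': array([-1.57196989e+00,  1.39456224e-04, -1.57076861e+00]), 'ft_force': array([ 0.43514769, -0.11675205,  0.13560546]), 'moment': array([-0.04919325,  0.01632865,  0.01955895]), 'opening': 1.0008317720328102}
scene {'mtx': array([[379.40718865,   0.        , 289.62443766],
       [  0.        , 379.40718865, 201.54398109],
       [  0.        ,   0.        ,   1.        ]]), 'R': array([[-0.60786195,  0.79397685,  0.0102277 ],
       [ 0.52905925,  0.41458106, -0.74041803],
       [-0.59211499, -0.44466089, -0.67206885]]), 't': array([ 314.11263695, -178.54688208, 1240.2183312 ])}
side {'mtx': array([[488.07154345,   0.        , 269.93843973],
       [  0.        , 488.07154345, 210.9217734 ],
       [  0.        ,   0.        ,   1.        ]]), 'R': array([[ 0.98136042, -0.19061382,  0.02445583],
       [-0.08230038, -0.53185233, -0.84282842],
       [ 0.17366164,  0.82510573, -0.53762642]]), 't': array([-504.62727737,  159.87849882, 1104.5860888 ])}
wrist {'mtx': array([[302.34972925,   0.        , 278.04229984],
       [  0.        , 302.34972925, 207.65513208],
       [  0.        ,   0.        ,   1.        ]]), 'R': array([[ 9.99998433e-01,  6.40149045e-04, -1.65071178e-03],
       [ 1.03675889e-03, -9.67500104e-01,  2.52868492e-01],
       [-1.43519030e-03, -2.52869807e-01, -9.67499251e-01]]), 't': array([-624.39383166,  -29.00304075,  389.6593556 ])}
```

View pics/scene0.png

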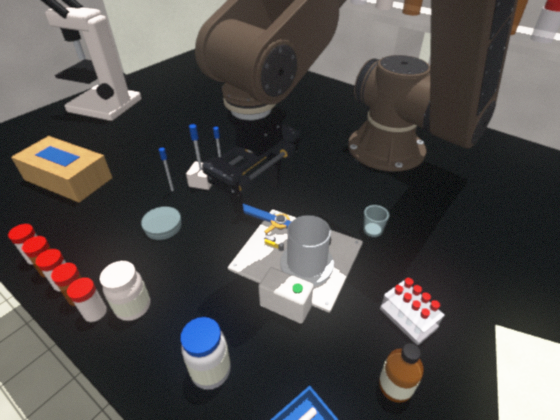

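View pics/side0.png

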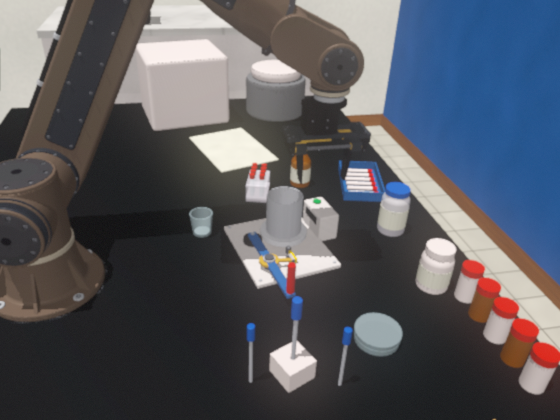

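View pics/wrist0.png

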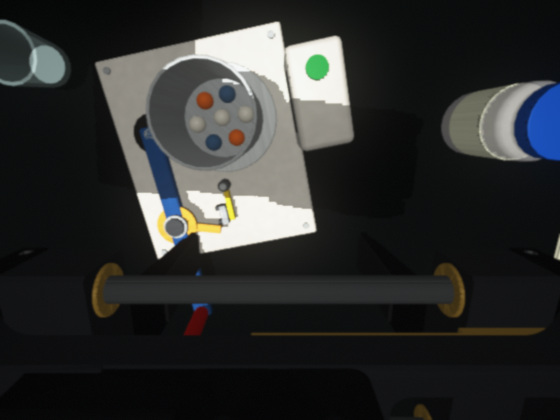

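```bash
cat > h.py <<'E'
import numpy as np, cv2
from cell import env, optics
def ray(m,uv):
    K,R,t=[np.asarray(m[k],float) for k in("mtx","R","t")]
    d=R.T@np.linalg.solve(K,np.array([uv[0],uv[1],1.]));return -R.T@t,d/np.linalg.norm(d)
def onplane(m,uv,z):
    c,d=ray(m,uv);return c+d*(z-c[2])/d[2]
def tri(ms,uvs):
    A=np.zeros((3,3));b=np.zeros(3);L=[]
    for m,u in zip(ms,uvs):
        c,d=ray(m,u);P=np.eye(3)-np.outer(d,d);A+=P;b+=P@c;L.append((c,d))
    X=np.linalg.solve(A,b);return X,[np.linalg.norm(np.cross(X-c,d)) for c,d in L]
def proj(m,X):
    p=np.asarray(m["mtx"])@(np.asarray(m["R"])@np.asarray(X,float)+np.asarray(m["t"]));return p[:2]/p[2]
def blobs(mask,mn=15):
    n,l,s,c=cv2.connectedComponentsWithStats(mask.astype(np.uint8))
    return [(np.round(c[i],1).tolist(),s[i].tolist()) for i in range(1,n) if s[i][4]>=mn]
E
python3 - <<'E'
from h import *
for n in("scene","side"):
    im=cv2.imread(f"pics/{n}0.png");h=cv2.cvtColor(im,cv2.COLOR_BGR2HSV)
    b=cv2.inRange(h,(105,130,60),(125,255,255))>0
    r=cv2.inRange(im,(0,0,100),(70,70,255))>0
    y=cv2.inRange(h,(20,120,120),(35,255,255))>0
    print(n);
    for nm,k in(("b",b),("r",r),("y",y)):
        for q in blobs(k):print(nm,q)
    w={"scene":(130,90,330,330),"side":(200,170,420,400)}[n]
    x0,y0,x1,y1=w
    c=cv2.resize(im[y0:y1,x0:x1],None,fx=2.5 if n=="scene" else 2.6,fy=2.5 if n=="scene" else 2.6,interpolation=cv2.INTER_CUBIC);cv2.imwrite(f"pics/{n}0c.png",c)
E
```

```text
scene
b ([193.1, 131.3], [188, 123, 11, 18, 134])
b ([215.9, 131.8], [213, 126, 7, 13, 72])
b ([57.2, 155.8], [37, 147, 41, 19, 389])
b ([162.3, 152.9], [158, 147, 9, 14, 90])
b ([256.9, 212.1], [242, 203, 33, 18, 264])
b ([200.1, 335.6], [180, 316, 41, 41, 1290])
b ([305.4, 406.7], [270, 385, 69, 35, 1127])
r ([519.3, 9.7], [514, 0, 13, 24, 120])
r ([552.9, 4.8], [545, 0, 15, 11, 142])
r ([52.5, 262.9], [8, 223, 88, 80, 2378])
r ([408.6, 281.5], [404, 277, 10, 10, 72])
r ([398.2, 289.1], [395, 284, 7, 10, 45])
r ([417.1, 289.1], [413, 285, 9, 10, 70])
r ([425.9, 296.5], [422, 292, 9, 10, 78])
r ([407.0, 297.4], [404, 294, 7, 8, 41])
r ([435.1, 304.4], [431, 300, 10, 10, 79])
r ([415.7, 305.3], [413, 302, 7, 8, 43])
r ([424.6, 313.4], [422, 310, 7, 8, 44])
r ([396.0, 351.0], [390, 349, 11, 6, 25])
r ([395.3, 379.1], [388, 367, 18, 19, 51])
y ([274.2, 226.2], [265, 221, 20, 11, 74])
y ([270.9, 242.9], [265, 239, 13, 9, 61])
side
b ([487.0, 107.3], [384, 0, 176, 284, 33990])
b ([339.9, 164.6], [339, 160, 3, 11, 28])
b ([375.1, 185.3], [341, 161, 69, 40, 986])
b ([263.0, 251.8], [259, 250, 9, 5, 27])
b ([278.4, 276.6], [269, 263, 22, 35, 220])
b ([296.2, 307.5], [291, 296, 12, 24, 235])
b ([250.4, 331.5], [246, 323, 10, 19, 145])
b ([346.8, 335.1], [342, 326, 11, 19, 161])
r ([372.0, 180.1], [369, 170, 7, 21, 38])
r ([512.1, 320.5], [461, 259, 99, 109, 2429])
r ([290.9, 278.6], [287, 263, 8, 30, 185])
r ([471.2, 311.0], [469, 304, 5, 16, 40])
y ([344.0, 130.5], [339, 130, 11, 2, 22])
y ([314.5, 140.3], [300, 139, 31, 4, 63])
y ([292.8, 255.0], [289, 250, 8, 12, 25])
y ([281.9, 259.2], [275, 255, 16, 8, 45])
y ([262.7, 262.2], [260, 257, 7, 10, 39])
```

View pics/scene0c.png

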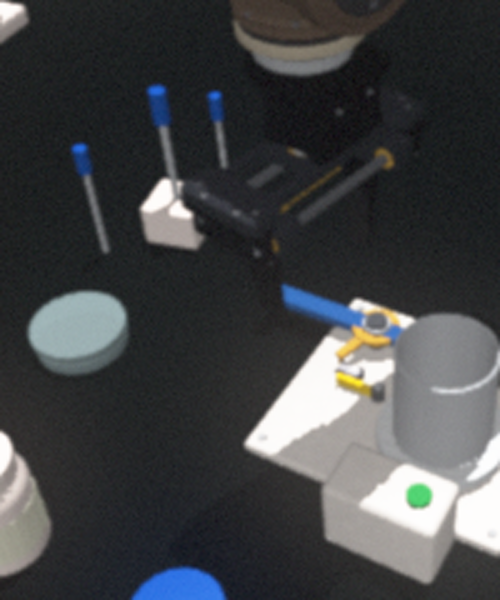

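View pics/side0c.png

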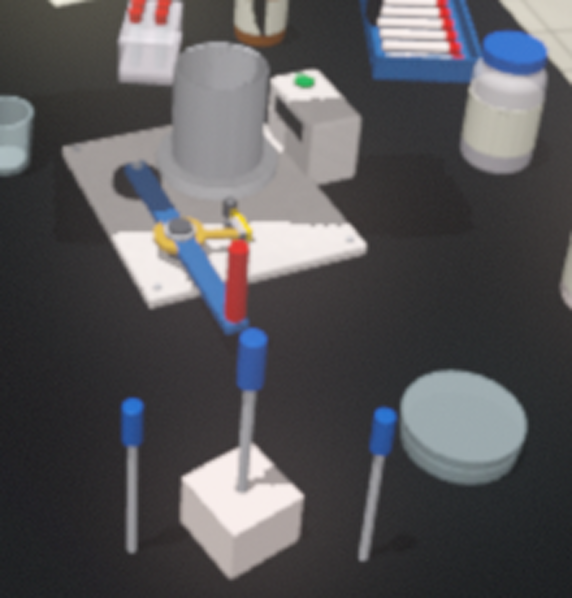

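```bash
python3 - <<'E'
from h import *
S,D,W=[optics.camera_model(n) for n in("scene","side","wrist")]
print("rod handle",tri([S,D],[(193.1,131.3),(296.2,307.5)]))
print("small L",tri([S,D],[(215.9,131.8),(250.4,331.5)]),"small R",tri([S,D],[(162.3,152.9),(346.8,335.1)]))
im=cv2.imread("pics/wrist0.png");h=cv2.cvtColor(im,cv2.COLOR_BGR2HSV)
# base corners
c=[(97,62),(281,22),(316,230),(159,257)]
P=np.array([onplane(W,u,12)[:2] for u in c]);print(P)
print([np.linalg.norm(P[i]-P[(i+1)%4]) for i in range(4)])
M=np.array([(-133,90),(83,90),(83,-160),(-133,-160)],float)
def fit(M,P):
    a=M-M.mean(0);b=P-P.mean(0);th=np.arctan2((a[:,0]*b[:,1]-a[:,1]*b[:,0]).sum(),(a*b).sum())
    R=np.array([[np.cos(th),-np.sin(th)],[np.sin(th),np.cos(th)]]);t=P.mean(0)-R@M.mean(0);return th,t,R
for I in([0,1,2],[0,1,2,3]):
    th,t,R=fit(M[I],P[I]);print("mixer",th,t,"res",(P[I]-(M[I]@R.T+t)).round(1).tolist())
print("peg rest",R@[-84.5,-230]+t,"pivot",R@[-84.5,-110]+t)
# same from scene: plate corners
for n,m in(("scene",S),("side",D),("wrist",W)):
    print(n,[proj(m,[*(R@q+t),12]).round().tolist() for q in M], "rim", [proj(m,[*(R@np.array(q)+t),130]).round().tolist() for q in((45,0),(0,45),(-45,0),(0,-45))])
    print("peg top",proj(m,[*(R@[-84.5,-230]+t),110]))
print("peg side mid",onplane(D,(290.9,278.6),73))
E
```

```text
rod handle (array([ 488.75597452, -341.28029407,  164.9887426 ]), [np.float64(0.03149661731684855), np.float64(0.03149661731672101)])
small L (array([ 410.6897352 , -343.71963292,  124.55861065]), [np.float64(0.012356871246482718), np.float64(0.01235687124653255)]) small R (array([ 569.51300085, -378.95102914,  124.58363456]), [np.float64(0.1904909628824548), np.float64(0.19049096288239822)])
[[420.08947943 143.48490635]
 [627.60748863 183.72824197]
 [673.65490849 -56.04323577]
 [466.58236439 -94.04231902]]
[np.float64(211.38412949651115), np.float64(244.15307987665437), np.float64(210.53020887207947), np.float64(242.03464863941173)]
mixer 0.19102335264227663 [564.2498021   81.75606678] res [[3.5, -1.4], [-1.0, -2.1], [-2.5, 3.5]]
mixer 0.18937386857104677 [564.94807776  83.3622785 ] res [[2.7, -3.2], [-1.9, -3.6], [-2.9, 2.1], [2.1, 4.8]]
peg rest [ 525.25486268 -158.43246643] pivot [502.66558336 -40.57779126]
scene [[363.0, 240.0], [329.0, 311.0], [226.0, 266.0], [272.0, 208.0]] rim [[299.0, 245.0], [328.0, 237.0], [317.0, 216.0], [289.0, 223.0]]
peg top [236.41131155 181.95941936]
side [[224.0, 225.0], [298.0, 210.0], [341.0, 263.0], [257.0, 284.0]] rim [[302.0, 191.0], [278.0, 186.0], [268.0, 198.0], [292.0, 204.0]]
peg top [291.15413028 263.41993121]
wrist [[94.0, 59.0], [283.0, 18.0], [318.0, 232.0], [158.0, 260.0]] rim [[259.0, 101.0], [189.0, 52.0], [149.0, 123.0], [217.0, 168.0]]
peg top [184.80780523 350.69002273]
peg side mid [ 525.48712316 -162.89702677   73.        ]
```

```bash
python3 - <<'E'
from h import *
S,D,W=[optics.camera_model(n) for n in("scene","side","wrist")]
th=0.19;R=np.array([[np.cos(th),-np.sin(th)],[np.sin(th),np.cos(th)]]);t=np.array([564.9,83.])
o=[]
for n,m,b in(("scene",S,(220,190,370,310)),("side",D,(210,170,360,310)),("wrist",W,(90,10,360,270))):
    im=cv2.imread(f"pics/{n}0.png");f=4 if n!="wrist" else 2.2;x0,y0,x1,y1=b
    c=cv2.resize(im[y0:y1,x0:x1],None,fx=f,fy=f)
    for r,z,col in((45,130,(0,255,0)),(60,30,(255,0,255))):
        pts=np.array([(proj(m,[*(t+r*np.array([np.cos(a),np.sin(a)])),z])-[x0,y0]+.5)*f for a in np.linspace(0,6.29,90)]).astype(int)
        cv2.polylines(c,[pts],True,col,1)
    pts=np.array([(proj(m,[*(R@q+t),12])-[x0,y0]+.5)*f for q in((-133,90),(83,90),(83,-160),(-133,-160))]).astype(int)
    cv2.polylines(c,[pts],True,(0,255,255),1)
    cv2.imwrite(f"pics/ov_{n}.png",c)
E
```

```text
(no output)
```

View pics/ov_scene.png

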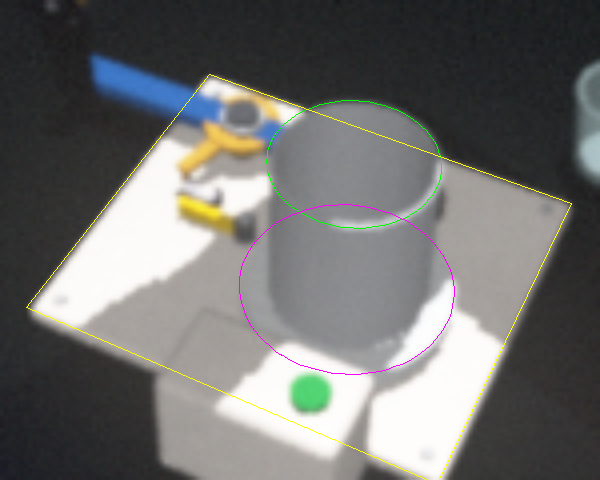

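View pics/ov_side.png

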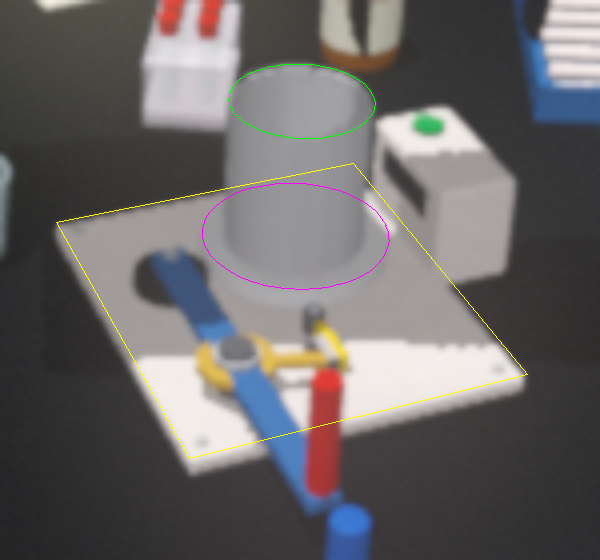

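View pics/ov_wrist.png

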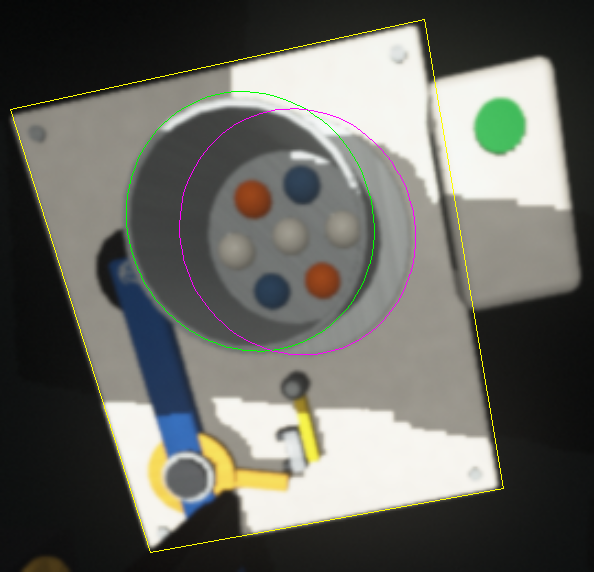

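drive_tool:
  steps:
    - {"slide": [0.341,0,-0.136],"dr": [0,0,0],"fingers": 0.07}
    - {"slide": [0.341,0,-0.136],"dr": [0,0,0],"fingers": 0.07}
    - {"slide": [0.341,0,-0.136],"dr": [0,0,0],"fingers": 0.07}
    - {"slide": [0.341,0,-0.136],"dr": [0,0,0],"fingers": 0.07}
    - {"slide": [0.341,0,-0.136],"dr": [0,0,0],"fingers": 0.07}

```text
t: 0.57
eef_pos: [546.8, -194.9, 214.5]
tcp_rot: [-1.571, 0.0, -1.57]
ft_force: [1.3, -0.7, 0.4]
opening: 0.747
```

drive_tool:
  steps:
    - {"slide": [0.147,0,-0.0585],"dr": [0,0,0],"fingers": 0.07}
    - {"slide": [0.147,0,-0.0585],"dr": [0,0,0],"fingers": 0.07}
    - {"slide": [0.147,0,-0.0585],"dr": [0,0,0],"fingers": 0.07}
    - {"slide": [0.147,0,-0.0585],"dr": [0,0,0],"fingers": 0.07}
    - {"slide": [0.147,0,-0.0585],"dr": [0,0,0],"fingers": 0.07}

```text
t: 0.98
eef_pos: [487.2, -345.4, 214.3]
tcp_rot: [-1.571, -0.001, -1.575]
ft_force: [-0.3, -0.1, 0.5]
opening: 0.74
```

```bash
python3 - <<'E'
from h import *
s=env.state();print(s['t'],s['eef_pos'],s['opening'],s['ft_force'])
W=optics.camera_model("wrist");S=optics.camera_model("scene");D=optics.camera_model("side")
ims={}
for n,m in(("wrist",W),("scene",S),("side",D)):
    im=optics.read_camera(n)[:,:,::-1].copy();cv2.imwrite(f"pics/{n}1.png",im)
    h=cv2.cvtColor(im,cv2.COLOR_BGR2HSV);b=cv2.inRange(h,(105,130,60),(125,255,255))>0
    print(n,[q for q in blobs(b) if q[1][4]<1000],proj(m,[488.8,-341.3,165]),proj(m,[488.8,-341.3,185]),proj(m,[488.8,-341.3,145]))
E
```

```text
0.9833 [ 487.15330413 -345.41986703  214.27691852] 0.7400293523265095 [-0.27433112 -0.05825832  0.54912097]
wrist [([309.5, 17.4], [300, 0, 26, 26, 117]), ([194.3, 207.6], [178, 200, 25, 24, 184]), ([288.4, 219.8], [284, 216, 8, 12, 25]), ([280.8, 236.6], [268, 229, 24, 12, 34]), ([366.1, 244.2], [355, 235, 26, 26, 242])] [280.3378913  219.93348268] [280.52120857 228.41993786] [280.18322519 212.77339855]
scene [([193.1, 131.7], [189, 124, 9, 17, 115]), ([215.8, 131.4], [213, 126, 6, 13, 63]), ([57.3, 155.8], [37, 147, 41, 19, 390]), ([162.3, 153.6], [159, 148, 8, 12, 71]), ([255.4, 212.3], [235, 204, 39, 17, 273])] [193.09264657 131.29611441] [191.84557766 124.58738896] [194.30636112 137.8254069 ]
side [([292.7, 301.3], [279, 272, 24, 48, 345]), ([250.2, 331.2], [246, 322, 10, 20, 163]), ([346.9, 335.6], [342, 327, 11, 18, 157])] [296.24606538 307.50744818] [296.89128532 298.61500681] [295.61756476 316.16946331]
```

View pics/wrist1.png

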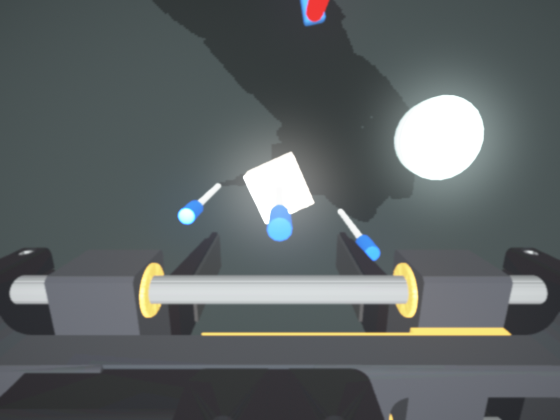

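View pics/side1.png

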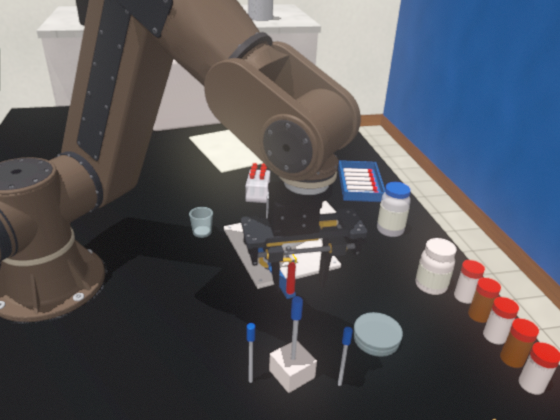

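```bash
python3 -c "
from h import *
s=env.state();print(s['t'],s['eef_pos'],s['tcp_rot'])"
```

```text
1.1333 [ 489.17646876 -340.3114605   214.38748438] [-1.57108825e+00  6.12073970e-04 -1.57168993e+00]
```

Settled over the rod (489,-340). Descend 68 mm.

drive_tool:
  steps:
    - {"slide": [0.001,0.025,0],"dr": [0,0,0],"fingers": 0.07}
    - {"slide": [0.001,0.05,0],"dr": [0,0,0],"fingers": 0.07}
    - {"slide": [0.001,0.068,0],"dr": [0,0,0],"fingers": 0.06}
    - {"slide": [0.001,0.068,0],"dr": [0,0,0],"fingers": 0.05}
    - {"slide": [0.001,0.068,0],"dr": [0,0,0],"fingers": 0.04}

```text
t: 1.55
eef_pos: [489.8, -340.2, 146.5]
tcp_rot: [-1.572, 0.001, -1.569]
ft_force: [0.9, -0.3, 0.5]
opening: 0.576
```

drive_tool:
  steps:
    - {"slide": [0,0,0],"dr": [0,0,0],"fingers": 0.03}
    - {"slide": [0,0,0],"dr": [0,0,0],"fingers": 0.02}
    - {"slide": [0,0,0],"dr": [0,0,0],"fingers": 0.01}
    - {"slide": [0,0,0],"dr": [0,0,0],"fingers": 0.005}
    - {"slide": [0,0,0],"dr": [0,0,0],"fingers": 0.005}

```text
t: 1.97
eef_pos: [489.5, -341.6, 147.2]
tcp_rot: [-1.57, -0.001, -1.571]
ft_force: [-0.6, -0.3, -0.2]
opening: 0.231
```

drive_tool:
  steps:
    - {"slide": [0,0,0],"dr": [0,0,0],"fingers": 0.005}
    - {"slide": [0,0,0],"dr": [0,0,0],"fingers": 0.005}
    - {"slide": [0,-0.01,0],"dr": [0,0,0],"fingers": 0.005}

```text
t: 2.22
eef_pos: [488.7, -341.1, 155.5]
tcp_rot: [-1.573, 0.002, -1.571]
ft_force: [-0.4, 0.3, -1.3]
opening: 0.183
```

```bash
python3 - <<'E'
from h import *
s=env.state();print(s['t'],s['eef_pos'],s['opening'],s['ft_force'])
im=optics.read_camera("side")[:,:,::-1]
cv2.imwrite("pics/side2.png",cv2.resize(im[170:400,200:420],None,fx=2.6,fy=2.6))
E
```

```text
2.2167 [ 488.74529968 -341.05192092  155.53999842] 0.18346175707213494 [-0.37988717  0.29131061 -1.33300274]
```

View pics/side2.png

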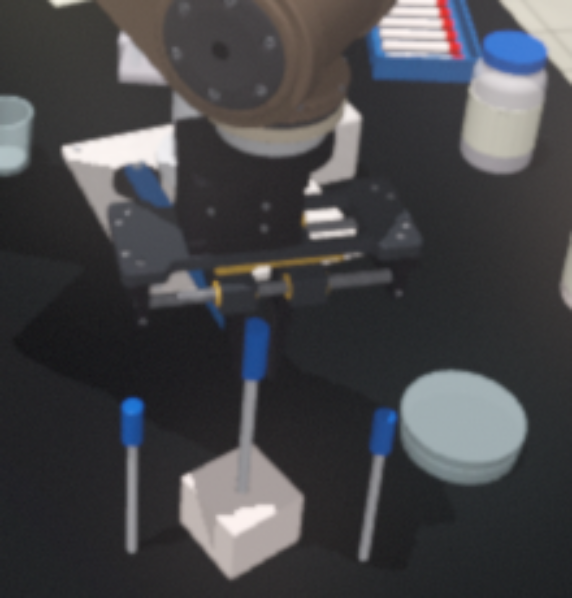

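drive_tool:
  steps:
    - {"slide": [0,-0.035,0],"dr": [0,0,0],"fingers": 0.005}
    - {"slide": [0,-0.07,0],"dr": [0,0,0],"fingers": 0.005}
    - {"slide": [0,-0.105,0],"dr": [0,0,0],"fingers": 0.005}
    - {"slide": [0,-0.14,0],"dr": [0,0,0],"fingers": 0.005}
    - {"slide": [-0.03,-0.15,0.004],"dr": [0,0,0],"fingers": 0.005}

```text
t: 2.68
eef_pos: [493.9, -315.0, 312.1]
tcp_rot: [-1.565, -0.006, -1.574]
ft_force: [0.3, 0.8, -0.5]
opening: 0.182
```

drive_tool:
  steps:
    - {"slide": [-0.035,0,0.005],"dr": [0,0,0],"fingers": 0.005}
    - {"slide": [-0.07,0,0.01],"dr": [0,0,0],"fingers": 0.005}
    - {"slide": [-0.105,0,0.015],"dr": [0,0,0],"fingers": 0.005}
    - {"slide": [-0.14,0,0.02],"dr": [0,0,0],"fingers": 0.005}
    - {"slide": [-0.175,0,0.025],"dr": [0,0,0],"fingers": 0.005}

```text
t: 3.1
eef_pos: [518.2, -134.9, 307.3]
tcp_rot: [-1.57, -0.0, -1.571]
ft_force: [1.3, -0.2, -1.3]
opening: 0.183
```

drive_tool:
  steps:
    - {"slide": [-0.035,0,0.006],"dr": [0,0,0],"fingers": 0.005}
    - {"slide": [-0.07,0,0.012],"dr": [0,0,0],"fingers": 0.005}
    - {"slide": [-0.105,0,0.018],"dr": [0,0,0],"fingers": 0.005}
    - {"slide": [-0.14,0,0.024],"dr": [0,0,0],"fingers": 0.005}
    - {"slide": [-0.17,0,0.03],"dr": [0,0,0],"fingers": 0.005}

```text
t: 3.52
eef_pos: [548.2, 35.7, 307.3]
tcp_rot: [-1.57, 0.0, -1.57]
ft_force: [0.6, -1.0, -0.2]
opening: 0.183
```

drive_tool:
  steps:
    - {"slide": [-0.03,0,0.005],"dr": [0,0,0],"fingers": 0.005}
    - {"slide": [-0.05,0,0.008],"dr": [0,0,0],"fingers": 0.005}
    - {"slide": [-0.06,0,0.008],"dr": [0,0,0],"fingers": 0.005}
    - {"slide": [-0.065,0,0.009],"dr": [0,0,0],"fingers": 0.005}
    - {"slide": [-0.065,0,0.009],"dr": [0,0,0],"fingers": 0.005}

```text
t: 3.93
eef_pos: [557.3, 98.7, 306.8]
tcp_rot: [-1.571, -0.0, -1.57]
ft_force: [0.3, -0.4, -0.8]
opening: 0.185
```

```bash
python3 - <<'E'
from h import *
s=env.state();print(s['t'],s['eef_pos'],s['tcp_rot'],s['opening'],s['ft_force'])
p=s['eef_pos']
for n in("scene","side","wrist"):
    m=optics.camera_model(n)
    im=optics.read_camera(n)[:,:,::-1].copy();cv2.imwrite(f"pics/{n}3.png",im)
    u=proj(m,p+[0,0,-141]);print(n,"tip exp",u,"handle",proj(m,p+[0,0,19]))
    x0=int(max(0,u[0]-70));y0=int(max(0,u[1]-90))
    cv2.imwrite(f"pics/{n}3c.png",cv2.resize(im[y0:y0+140,x0:x0+140],None,fx=4,fy=4,interpolation=cv2.INTER_CUBIC));print(x0,y0)
E
```

```text
3.9333 [557.27068112  98.74743995 306.82215031] [-1.57059014e+00 -7.01706228e-05 -1.57001761e+00] 0.18479394614327763 [ 0.34708394 -0.44639974 -0.76638378]
scene tip exp [317.50243432 218.85506614] handle [323.09219881 152.2996533 ]
247 128
side tip exp [281.17796698 178.92155575] handle [283.77496786 117.01646494]
211 88
wrist tip exp [278.15412836 197.14419499] handle [278.09703141 262.36835775]
208 107
```

View pics/scene3c.png

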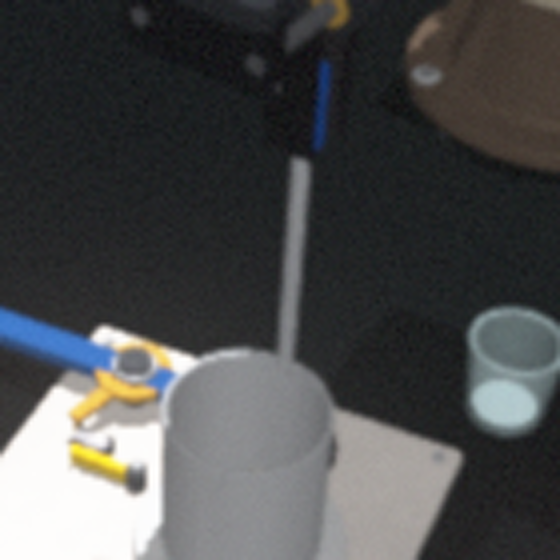

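View pics/side3c.png

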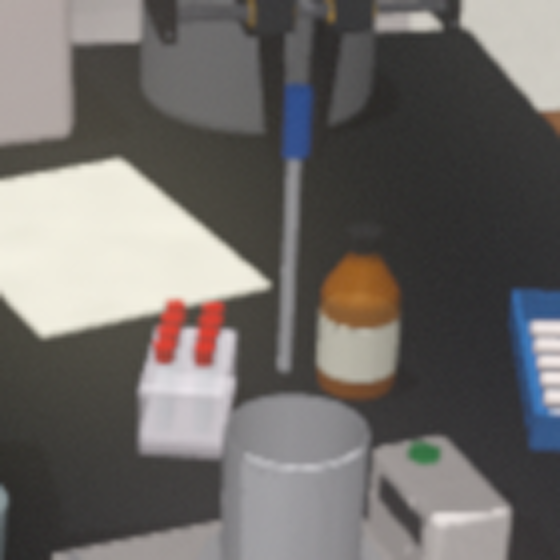

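View pics/wrist3.png

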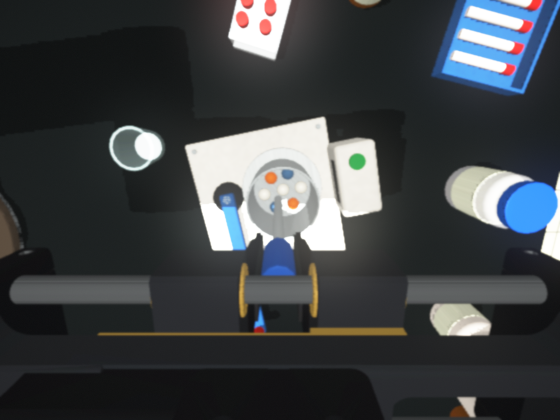

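```bash
python3 - <<'E'
from h import *
S,D=[optics.camera_model(n) for n in("scene","side")]
s=env.state();p=s['eef_pos'];print(p)
X,e=tri([S,D],[(318.7,218.),(282.,180.5)]);print(X,e,X-p)
for z in (165,):
  print(onplane(S,(318.7,218.),z),onplane(D,(282.,180.5),z))
# axis points: rod near handle bottom: scene crop(301,165) side crop(297,160)
print(tri([S,D],[(247+300/4,128+160/4),(211+295.5/4,88+158/4)]))
E
```

```text
[557.27557704  97.43888821 306.76887883]
[556.29613421  97.71687327 164.1764041 ] [np.float64(3.3636625426396094), np.float64(3.3636625426393905)] [  -0.97944283    0.27798507 -142.59247472]
[553.07844678  98.8385535  165.        ] [557.927533    92.11389212 165.        ]
(array([562.45026509, 102.88245558, 297.88919779]), [np.float64(0.674438883758652), np.float64(0.6744388837587633)])
```

drive_tool:
  steps:
    - {"slide": [-0.012,0,0],"dr": [0,0,0],"fingers": 0.005}
    - {"slide": [-0.012,0.02,0],"dr": [0,0,0],"fingers": 0.005}
    - {"slide": [-0.012,0.04,0],"dr": [0,0,0],"fingers": 0.005}
    - {"slide": [-0.012,0.06,0],"dr": [0,0,0],"fingers": 0.005}
    - {"slide": [-0.012,0.075,0],"dr": [0,0,0],"fingers": 0.005}

```text
t: 4.5
eef_pos: [557.0, 110.4, 230.3]
tcp_rot: [-1.572, -0.0, -1.572]
ft_force: [0.1, -0.1, -0.3]
opening: 0.183
```

```bash
python3 - <<'E'
from h import *
s=env.state();print(s['t'],s['eef_pos'],s['tcp_rot'],s['opening'],s['ft_force'])
for n in("scene","wrist"):
    im=optics.read_camera(n)[:,:,::-1].copy()
    u=(315,210) if n=="scene" else (280,200)
    cv2.imwrite(f"pics/{n}4c.png",cv2.resize(im[u[1]-80:u[1]+80,u[0]-80:u[0]+80],None,fx=3.5,fy=3.5,interpolation=cv2.INTER_CUBIC))
E
```

```text
4.5 [556.95461754 110.44701476 230.2690537 ] [-1.57169865e+00 -3.07528733e-05 -1.57167618e+00] 0.18343342388778808 [ 0.1158439  -0.06926676 -0.3398457 ]
```

View pics/scene4c.png

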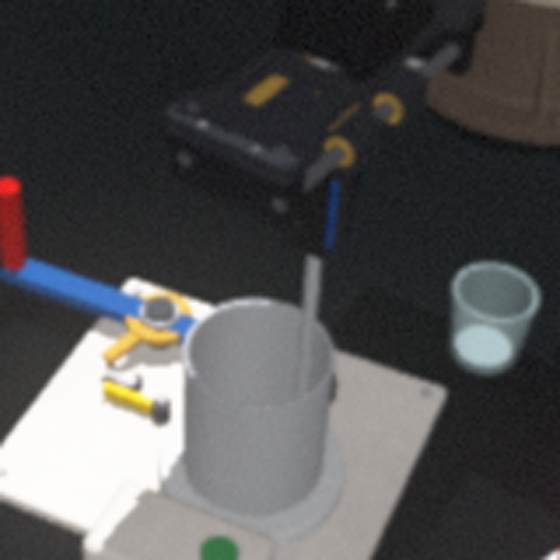

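View pics/wrist4c.png

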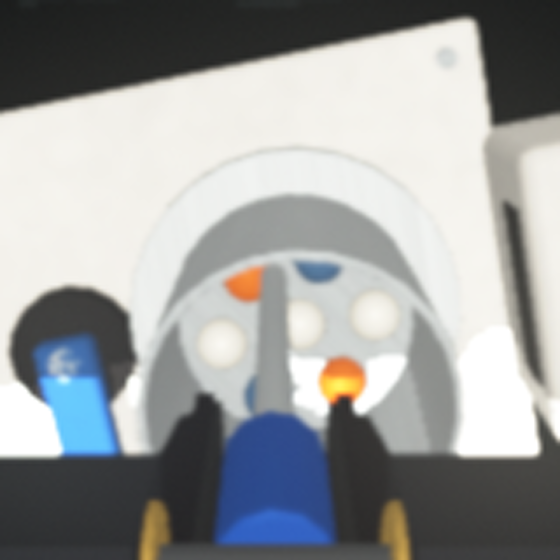

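drive_tool:
  steps:
    - {"slide": [0,0.012,0],"dr": [0,0,0],"fingers": 0.005}
    - {"slide": [0,0.024,0],"dr": [0,0,0],"fingers": 0.005}
    - {"slide": [0,0.035,0],"dr": [0,0,0],"fingers": 0.005}
    - {"slide": [0,0.043,0],"dr": [0,0,0],"fingers": 0.005}
    - {"slide": [0,0.047,0],"dr": [0,0,0],"fingers": 0.005}

```text
t: 5.02
eef_pos: [557.4, 110.5, 184.6]
tcp_rot: [-1.571, 0.0, -1.571]
ft_force: [-0.0, -0.2, -1.2]
opening: 0.186
```

```bash
python3 - <<'E'
from h import *
s=env.state();print(s['t'],s['eef_pos'],s['tcp_rot'],s['opening'],s['ft_force'])
n="wrist"
im=optics.read_camera(n)[:,:,::-1].copy()
cv2.imwrite(f"pics/{n}5c.png",cv2.resize(im[130:290,190:360],None,fx=3.5,fy=3.5,interpolation=cv2.INTER_CUBIC))
# circle plan
c=np.array([564,81.]);p=np.array([556.8,110.])
for r in (24,):
  for a in np.arange(101,101-361,-22.5):
    q=c+r*np.array([np.cos(np.radians(a)),np.sin(np.radians(a))]);print(a,q.round(1))
E
```

```text
5.0167 [557.43437464 110.49137013 184.56111583] [-1.57078848e+00  1.61414748e-05 -1.57120297e+00] 0.18596635822982674 [-0.03805232 -0.18543369 -1.19738315]
101.0 [559.4 104.6]
78.5 [568.8 104.5]
56.0 [577.4 100.9]
33.5 [584.   94.2]
11.0 [587.6  85.6]
-11.5 [587.5  76.2]
-34.0 [583.9  67.6]
-56.5 [577.2  61. ]
-79.0 [568.6  57.4]
-101.5 [559.2  57.5]
-124.0 [550.6  61.1]
-146.5 [544.   67.8]
-169.0 [540.4  76.4]
-191.5 [540.5  85.8]
-214.0 [544.1  94.4]
-236.5 [550.8 101. ]
-259.0 [559.4 104.6]
```

View pics/wrist5c.png

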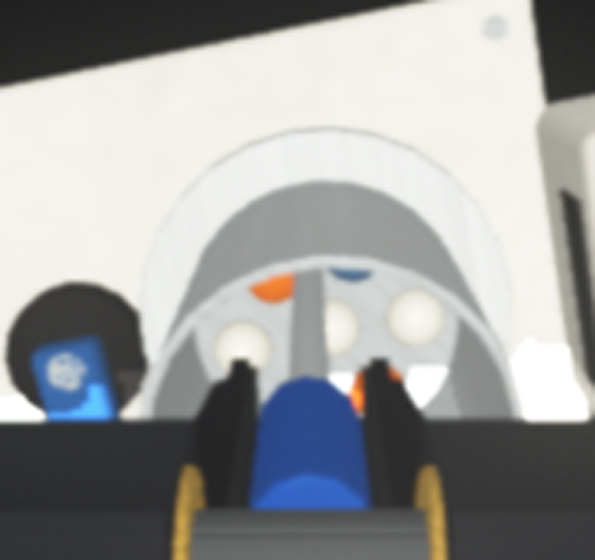

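drive_tool:
  steps:
    - {"slide": [0.0052,0,0.01],"dr": [0,0,0],"fingers": 0.005}
    - {"slide": [0.0072,0,0.0172],"dr": [0,0,0],"fingers": 0.005}
    - {"slide": [0.0114,0,0.0235],"dr": [0,0,0],"fingers": 0.005}
    - {"slide": [0.0174,0,0.0281],"dr": [0,0,0],"fingers": 0.005}
    - {"slide": [0.0244,0,0.0307],"dr": [0,0,0],"fingers": 0.005}

```text
t: 5.48
eef_pos: [588.3, 85.5, 184.6]
tcp_rot: [-1.572, 0.0, -1.571]
ft_force: [-5.2, 1.9, -0.7]
opening: 0.184
```

drive_tool:
  steps:
    - {"slide": [0.0075,0,0.0002],"dr": [0,0,0],"fingers": 0.005}
    - {"slide": [0.0147,0,-0.0018],"dr": [0,0,0],"fingers": 0.005}
    - {"slide": [0.021,0,-0.006],"dr": [0,0,0],"fingers": 0.005}
    - {"slide": [0.0256,0,-0.012],"dr": [0,0,0],"fingers": 0.005}
    - {"slide": [0.0282,0,-0.019],"dr": [0,0,0],"fingers": 0.005}

```text
t: 5.9
eef_pos: [569.1, 57.0, 185.0]
tcp_rot: [-1.569, -0.0, -1.571]
ft_force: [0.6, -0.3, -0.4]
opening: 0.184
```

```bash
python3 - <<'E'
from h import *
s=env.state();print(s['t'],s['eef_pos'],s['tcp_rot'],s['opening'],s['ft_force'])
n="scene"
im=optics.read_camera(n)[:,:,::-1].copy()
cv2.imwrite(f"pics/{n}6c.png",cv2.resize(im[130:290,240:400],None,fx=3.5,fy=3.5,interpolation=cv2.INTER_CUBIC))
n="wrist"
im=optics.read_camera(n)[:,:,::-1].copy()
cv2.imwrite(f"pics/{n}6c.png",cv2.resize(im[100:290,150:400],None,fx=3,fy=3,interpolation=cv2.INTER_CUBIC))
E
```

```text
5.9 [569.13831476  56.98607419 184.98387132] [-1.56852008e+00 -3.61328894e-04 -1.57129497e+00] 0.18427979229028563 [ 0.64408591 -0.31624366 -0.44316331]
```

View pics/scene6c.png

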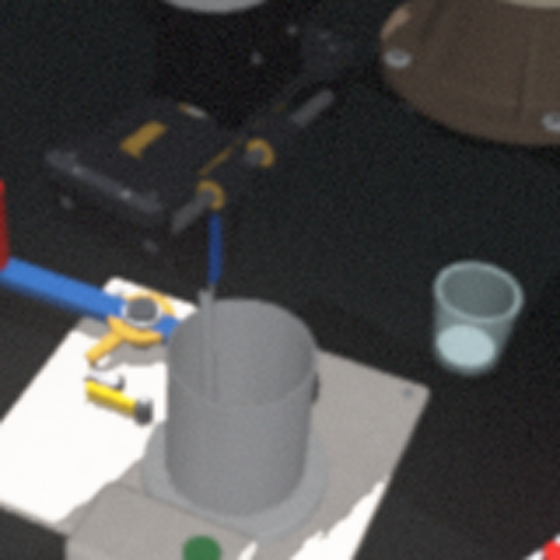

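View pics/wrist6c.png

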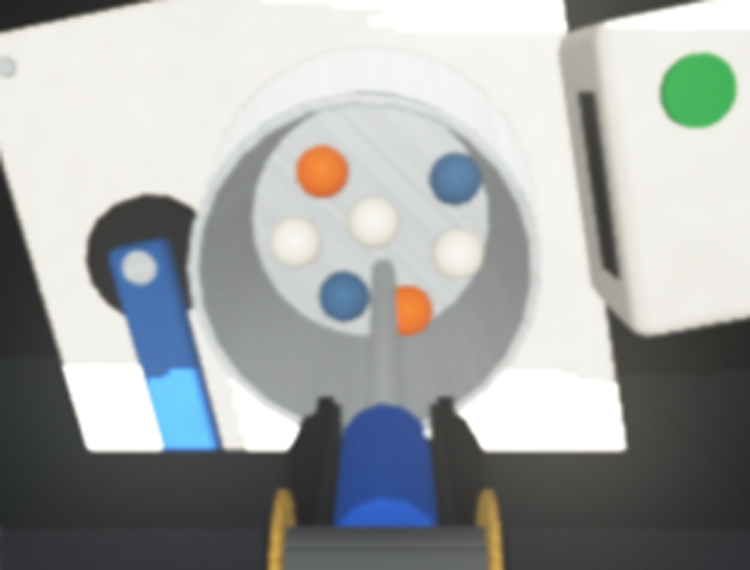

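```bash
python3 - <<'E'
from h import *
s=env.state();p=s['eef_pos'];W=optics.camera_model("wrist");print(p)
print(proj(W,p+[0,0,-142]),onplane(W,(277.7,189),p[2]-142))
# floor ellipse: crop pts left 252,215; right 490,215; top 372,105; bottom 365,335
for u in((252,215),(490,215),(372,105),(365,335)):print(onplane(W,(150+u[0]/3,100+u[1]/3),35).round(1))
for u in((322,172),(456,179),(373,222),(297,243),(459,254),(345,297),(411,311)):print(onplane(W,(150+u[0]/3,100+u[1]/3),44).round(1)-[564,81,0])
E
```

```text
[568.36714041  57.42159952 185.11276397]
[278.01670295 197.99008137] [568.03414149  67.06921943  43.11276397]
[521.8  84.1  35. ]
[605.8  84.1  35. ]
[564.2 121.9  35. ]
[561.4  40.2  35. ]
[-16.7  19.   44. ]
[28.8 16.6 44. ]
[ 0.6  2.  44. ]
[-25.7  -5.3  44. ]
[30.3 -9.2 44. ]
[ -9.3 -24.5  44. ]
[ 13.9 -29.5  44. ]
```

drive_tool:
  steps:
    - {"slide": [0.0042,0,-0.008],"dr": [0,0,0],"fingers": 0.005}
    - {"slide": [0.0018,0,-0.0164],"dr": [0,0,0],"fingers": 0.005}
    - {"slide": [-0.0031,0,-0.0237],"dr": [0,0,0],"fingers": 0.005}
    - {"slide": [-0.0101,0,-0.0291],"dr": [0,0,0],"fingers": 0.005}
    - {"slide": [-0.0183,0,-0.0321],"dr": [0,0,0],"fingers": 0.005}

```text
t: 6.42
eef_pos: [537.3, 76.8, 185.3]
tcp_rot: [-1.567, -0.0, -1.571]
ft_force: [4.8, -1.3, -0.4]
opening: 0.186
```

drive_tool:
  steps:
    - {"slide": [-0.0087,0,-0.0002],"dr": [0,0,0],"fingers": 0.005}
    - {"slide": [-0.0172,0,0.0021],"dr": [0,0,0],"fingers": 0.005}
    - {"slide": [-0.0245,0,0.007],"dr": [0,0,0],"fingers": 0.005}
    - {"slide": [-0.0299,0,0.014],"dr": [0,0,0],"fingers": 0.005}
    - {"slide": [-0.0329,0,0.0222],"dr": [0,0,0],"fingers": 0.005}

```text
t: 6.83
eef_pos: [559.2, 110.1, 184.3]
tcp_rot: [-1.573, -0.0, -1.57]
ft_force: [-0.3, -1.9, -0.1]
opening: 0.183
```

```bash
cat > look.py <<'E'
from h import *
import sys
k=sys.argv[1]
s=env.state();p=s['eef_pos'];W=optics.camera_model("wrist");print(s['t'],p,s['opening'],s['ft_force'],"exp tip px",(proj(W,p+[0,0,-142])-[150,100])*3)
im=optics.read_camera("wrist")[:,:,::-1].copy()
cv2.imwrite(f"pics/w{k}.png",cv2.resize(im[100:290,150:400],None,fx=3,fy=3,interpolation=cv2.INTER_CUBIC))
E
python3 look.py 7
```

```text
6.8333 [559.22509675 110.06934594 184.27924072] 0.1832646428792741 [-0.33998255 -1.89030677 -0.14653751] exp tip px [385.2930071  293.92721424]
```

View pics/w7.png

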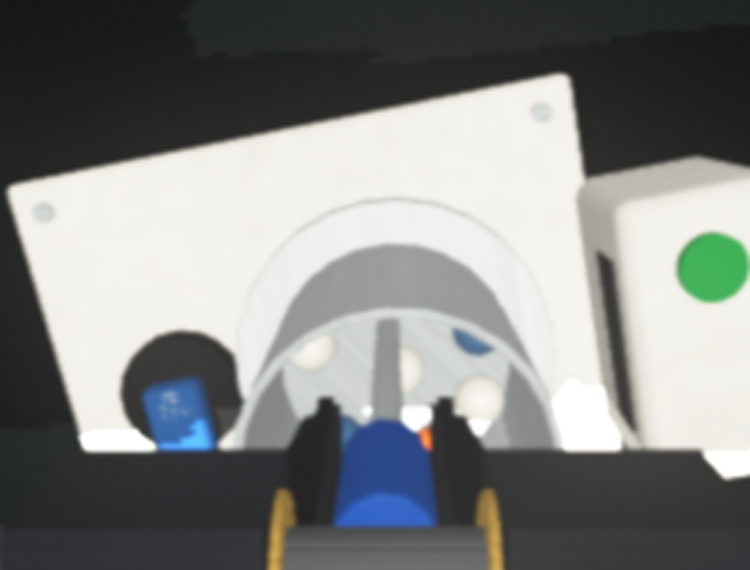

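drive_tool:
  steps:
    - {"slide": [-0.0002,0,0.0087],"dr": [0,0,0],"fingers": 0.005}
    - {"slide": [0.0021,0,0.0172],"dr": [0,0,0],"fingers": 0.005}
    - {"slide": [0.007,0,0.0245],"dr": [0,0,0],"fingers": 0.005}
    - {"slide": [0.014,0,0.0299],"dr": [0,0,0],"fingers": 0.005}
    - {"slide": [0.0222,0,0.0329],"dr": [0,0,0],"fingers": 0.005}

```text
t: 7.3
eef_pos: [591.1, 86.1, 183.8]
tcp_rot: [-1.576, -0.0, -1.571]
ft_force: [-6.6, 0.3, 2.6]
opening: 0.184
```

drive_tool:
  steps:
    - {"slide": [0.0087,0,0.0002],"dr": [0,0,0],"fingers": 0.005}
    - {"slide": [0.0172,0,-0.0021],"dr": [0,0,0],"fingers": 0.005}
    - {"slide": [0.0245,0,-0.007],"dr": [0,0,0],"fingers": 0.005}
    - {"slide": [0.0299,0,-0.014],"dr": [0,0,0],"fingers": 0.005}
    - {"slide": [0.0329,0,-0.0222],"dr": [0,0,0],"fingers": 0.005}

```text
t: 7.72
eef_pos: [569.9, 52.9, 184.8]
tcp_rot: [-1.569, -0.0, -1.571]
ft_force: [0.3, -0.7, -0.2]
opening: 0.181
```

```bash
python3 look.py 8
```

```text
7.7167 [569.92083688  52.91305297 184.79576913] 0.18147559432576973 [ 0.33088814 -0.67946061 -0.18776006] exp tip px [383.75625202 293.89646089]
```

View pics/w8.png

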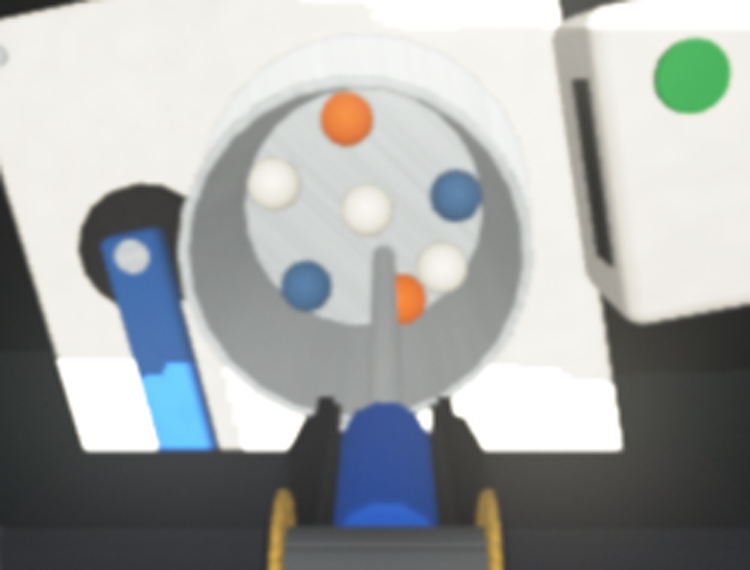

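drive_tool:
  steps:
    - {"slide": [0.0002,0,-0.0087],"dr": [0,0,0],"fingers": 0.005}
    - {"slide": [-0.0021,0,-0.0172],"dr": [0,0,0],"fingers": 0.005}
    - {"slide": [-0.007,0,-0.0245],"dr": [0,0,0],"fingers": 0.005}
    - {"slide": [-0.014,0,-0.0299],"dr": [0,0,0],"fingers": 0.005}
    - {"slide": [-0.0222,0,-0.0329],"dr": [0,0,0],"fingers": 0.005}

```text
t: 8.18
eef_pos: [536.9, 76.8, 185.2]
tcp_rot: [-1.568, -0.001, -1.57]
ft_force: [3.2, -2.0, 0.8]
opening: 0.188
```

```bash
python3 look.py 9
```

```text
8.1833 [536.92350823  76.78331398 185.16502024] 0.18773493936716434 [ 3.2151044  -2.03658061  0.82898629] exp tip px [383.55742944 293.81070525]
```

View pics/w9.png

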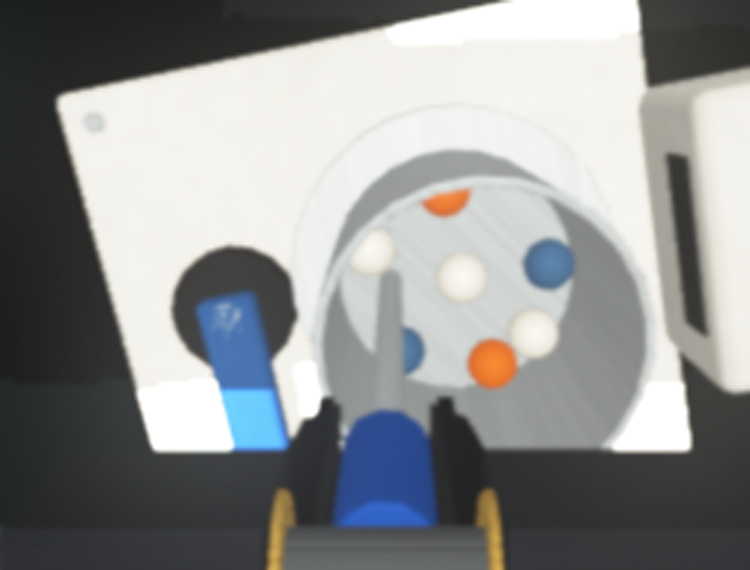

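drive_tool:
  steps:
    - {"slide": [-0.0071,0,-0.0002],"dr": [0,0,0],"fingers": 0.005}
    - {"slide": [-0.014,0,0.0021],"dr": [0,0,0],"fingers": 0.005}
    - {"slide": [-0.0197,0,0.007],"dr": [0,0,0],"fingers": 0.005}
    - {"slide": [-0.0235,0,0.014],"dr": [0,0,0],"fingers": 0.005}
    - {"slide": [-0.0249,0,0.0222],"dr": [0,0,0],"fingers": 0.005}

```text
t: 8.65
eef_pos: [559.4, 102.1, 184.3]
tcp_rot: [-1.572, 0.0, -1.57]
ft_force: [0.5, -0.5, 0.2]
opening: 0.187
```

```bash
python3 look.py 10
```

```text
8.65 [559.37869989 102.11208083 184.29990296] 0.18662504531144047 [ 0.46637642 -0.54149058  0.24347886] exp tip px [385.1300331  294.21112068]
```

drive_tool:
  steps:
    - {"slide": [-0.0002,0,0.0087],"dr": [0,0,0],"fingers": 0.005}
    - {"slide": [0.0021,0,0.0172],"dr": [0,0,0],"fingers": 0.005}
    - {"slide": [0.007,0,0.0245],"dr": [0,0,0],"fingers": 0.005}
    - {"slide": [0.014,0,0.0299],"dr": [0,0,0],"fingers": 0.005}
    - {"slide": [0.0222,0,0.0329],"dr": [0,0,0],"fingers": 0.005}

```text
t: 9.12
eef_pos: [591.0, 78.3, 184.0]
tcp_rot: [-1.576, 0.0, -1.571]
ft_force: [-7.6, 0.6, 1.1]
opening: 0.19
```

drive_tool:
  steps:
    - {"slide": [0.0087,0,0.0002],"dr": [0,0,0],"fingers": 0.005}
    - {"slide": [0.0172,0,-0.0021],"dr": [0,0,0],"fingers": 0.005}
    - {"slide": [0.0245,0,-0.007],"dr": [0,0,0],"fingers": 0.005}
    - {"slide": [0.0299,0,-0.014],"dr": [0,0,0],"fingers": 0.005}
    - {"slide": [0.0329,0,-0.0222],"dr": [0,0,0],"fingers": 0.005}

```text
t: 9.53
eef_pos: [569.9, 44.9, 184.9]
tcp_rot: [-1.569, -0.0, -1.571]
ft_force: [-0.3, -0.7, -0.5]
opening: 0.18
```

```bash
python3 look.py 11
```

```text
9.5333 [569.88946234  44.94972713 184.86770892] 0.1802818609332082 [-0.25078981 -0.74961612 -0.46265943] exp tip px [383.74845187 293.82066242]
```

View pics/w10.png

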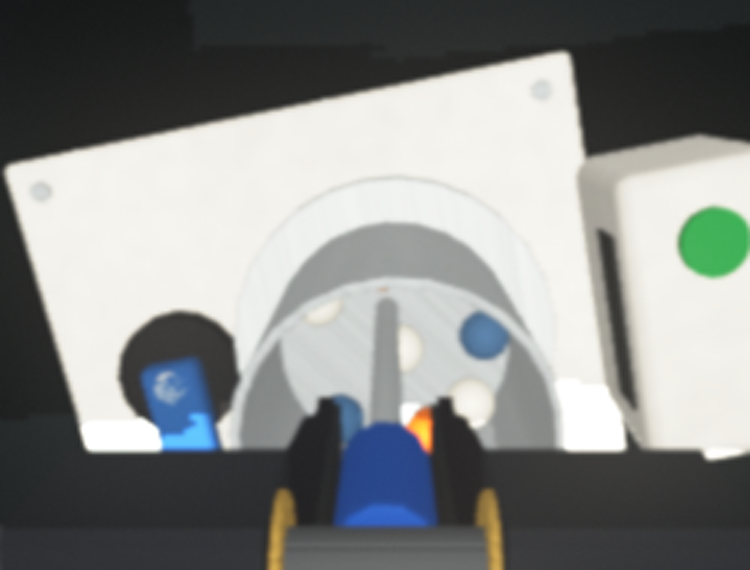

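View pics/w11.png

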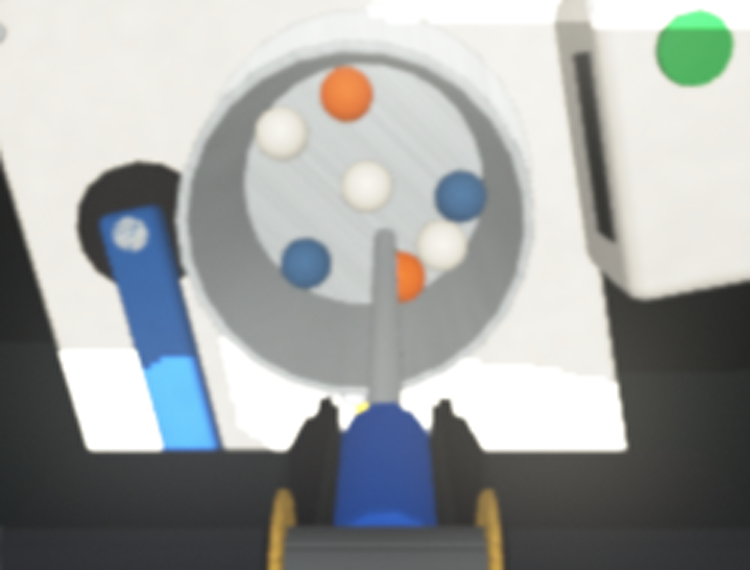

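drive_tool:
  steps:
    - {"slide": [-0.0015,0,-0.0087],"dr": [0,0,0],"fingers": 0.005}
    - {"slide": [-0.0065,0,-0.0171],"dr": [0,0,0],"fingers": 0.005}
    - {"slide": [-0.0135,0,-0.0244],"dr": [0,0,0],"fingers": 0.005}
    - {"slide": [-0.022,0,-0.0298],"dr": [0,0,0],"fingers": 0.005}
    - {"slide": [-0.0302,0,-0.0328],"dr": [0,0,0],"fingers": 0.005}

```text
t: 10.0
eef_pos: [536.7, 77.1, 185.1]
tcp_rot: [-1.569, -0.001, -1.57]
ft_force: [2.2, -3.4, 0.9]
opening: 0.184
```

drive_tool:
  steps:
    - {"slide": [-0.0071,0,-0.0002],"dr": [0,0,0],"fingers": 0.005}
    - {"slide": [-0.014,0,0.0021],"dr": [0,0,0],"fingers": 0.005}
    - {"slide": [-0.0197,0,0.007],"dr": [0,0,0],"fingers": 0.005}
    - {"slide": [-0.0235,0,0.014],"dr": [0,0,0],"fingers": 0.005}
    - {"slide": [-0.0249,0,0.0222],"dr": [0,0,0],"fingers": 0.005}

```text
t: 10.42
eef_pos: [559.8, 102.1, 184.4]
tcp_rot: [-1.572, 0.001, -1.57]
ft_force: [0.8, 0.5, -0.4]
opening: 0.18
```

```bash
python3 look.py 12
```

```text
10.4167 [559.78045172 102.12879176 184.39849864] 0.17951060209769157 [ 0.79140992  0.50836055 -0.41523106] exp tip px [384.69029293 294.25746777]
```

View pics/w12.png

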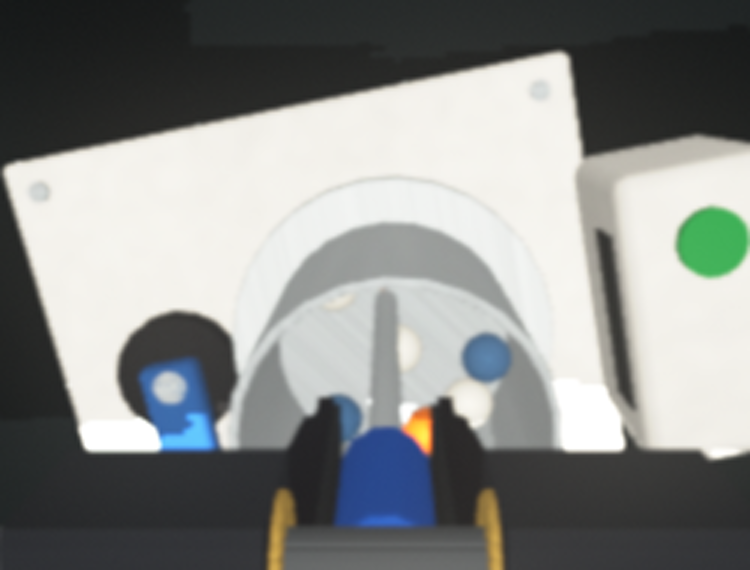

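drive_tool:
  steps:
    - {"slide": [0.0142,0.0007,0],"dr": [0,0,0.1],"fingers": 0.005}
    - {"slide": [0.0282,0.003,0],"dr": [0,0,0.2],"fingers": 0.005}
    - {"slide": [0.042,0.007,0],"dr": [0,0,0.3],"fingers": 0.005}
    - {"slide": [0.0553,0.0125,0],"dr": [0,0,0.4],"fingers": 0.005}
    - {"slide": [0.0681,0.0194,0],"dr": [0,0,0.5],"fingers": 0.005}

```text
t: 10.88
eef_pos: [560.1, 32.1, 165.8]
tcp_rot: [-1.567, 0.505, -1.57]
ft_force: [0.8, 0.7, -1.0]
opening: 0.182
```

```bash
python3 look.py 13; python3 - <<'E'
from h import *
for n in ("scene","side"):
    im=optics.read_camera(n)[:,:,::-1].copy();u=(300,200) if n=="scene" else (285,190)
    cv2.imwrite(f"pics/{n}13.png",cv2.resize(im[u[1]-100:u[1]+100,u[0]-100:u[0]+100],None,fx=3,fy=3,interpolation=cv2.INTER_CUBIC))
E
```

```text
10.8833 [560.12505968  32.09892955 165.77208979] 0.182418891401327 [ 0.81479604  0.73459349 -1.01922654] exp tip px [383.34832466 494.40659477]
```

View pics/scene13.png

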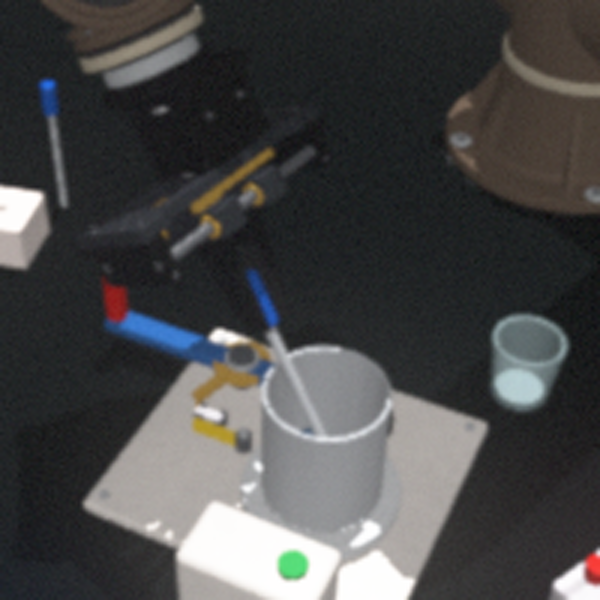

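View pics/w13.png

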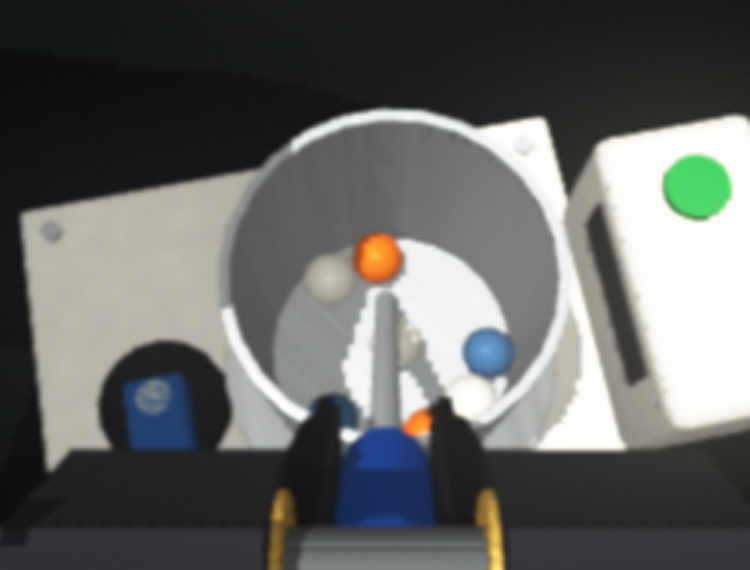

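drive_tool:
  steps:
    - {"slide": [0,0,0],"dr": [0,0,0],"fingers": 0.03}
    - {"slide": [0,0,0],"dr": [0,0,0],"fingers": 0.05}
    - {"slide": [0,0,0],"dr": [0,0,0],"fingers": 0.07}
    - {"slide": [0,0,0],"dr": [0,0,0],"fingers": 0.07}
    - {"slide": [0,0,0],"dr": [0,0,0],"fingers": 0.07}

```text
t: 11.45
eef_pos: [559.2, 33.9, 165.6]
tcp_rot: [-1.57, 0.499, -1.569]
ft_force: [0.6, -0.1, -0.2]
opening: 0.475
```

```bash
python3 look.py 14; python3 - <<'E'
from h import *
for n in ("scene","side"):
    im=optics.read_camera(n)[:,:,::-1].copy();u=(300,200) if n=="scene" else (285,190)
    cv2.imwrite(f"pics/{n}14.png",cv2.resize(im[u[1]-100:u[1]+100,u[0]-100:u[0]+100],None,fx=3,fy=3,interpolation=cv2.INTER_CUBIC))
E
```

```text
11.45 [559.24953507  33.86381782 165.62933407] 0.47532854360256804 [ 0.64477351 -0.06331891 -0.17136405] exp tip px [384.31523249 491.9235615 ]
```

View pics/scene14.png

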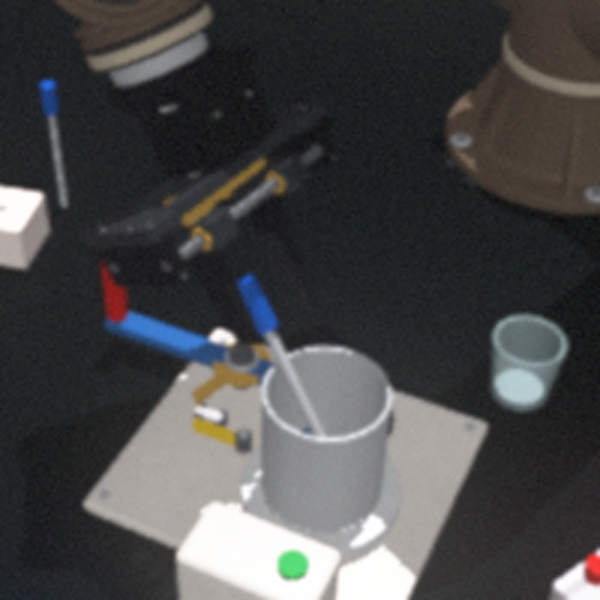

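View pics/w14.png

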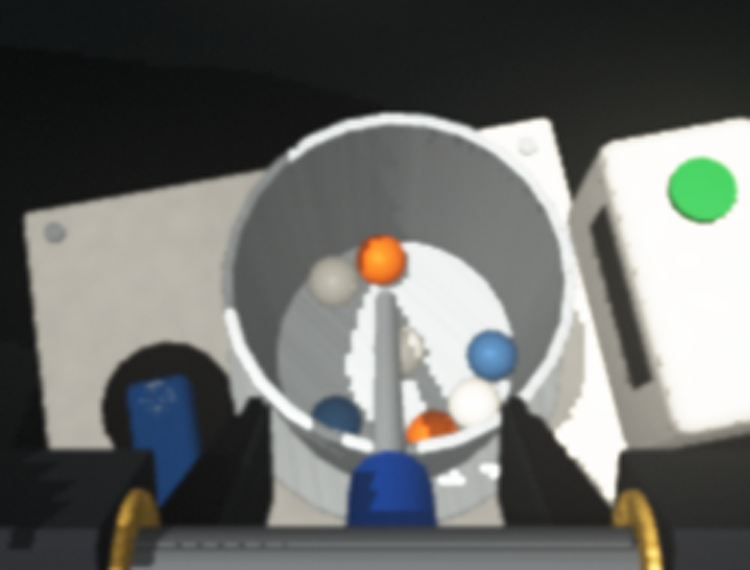

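drive_tool:
  steps:
    - {"slide": [0,-0.025,0],"dr": [0,0,0],"fingers": 0.07}
    - {"slide": [0,-0.055,0],"dr": [0,0,0],"fingers": 0.07}
    - {"slide": [0,-0.085,0],"dr": [0,0,0],"fingers": 0.07}
    - {"slide": [0,-0.11,0],"dr": [0,0,0],"fingers": 0.07}
    - {"slide": [0,-0.11,0],"dr": [0,0,0],"fingers": 0.07}

```text
t: 12.02
eef_pos: [560.6, -21.7, 265.7]
tcp_rot: [-1.564, 0.497, -1.569]
ft_force: [-0.6, 0.7, -0.5]
opening: 0.735
```

```bash
python3 look.py 15; python3 - <<'E'
from h import *
for n in ("scene","side"):
    im=optics.read_camera(n)[:,:,::-1].copy();u=(300,200) if n=="scene" else (285,230)
    cv2.imwrite(f"pics/{n}15.png",cv2.resize(im[u[1]-100:u[1]+100,u[0]-100:u[0]+100],None,fx=3,fy=3,interpolation=cv2.INTER_CUBIC))
    im=im
    r=cv2.inRange(im,(0,0,90),(70,70,255))>0
    print(n,[q for q in blobs(r,25) if 200<q[0][0]<320])
E
```

```text
12.0167 [560.55011829 -21.70781353 265.69971086] 0.7352853296316951 [-0.60214474  0.72071622 -0.48719476] exp tip px [382.2438668  491.26121877]
scene [([247.5, 48.2], [244, 46, 9, 5, 26]), ([237.4, 192.5], [233, 180, 9, 27, 180])]
side [([290.9, 278.2], [287, 263, 9, 31, 213])]
```

View pics/scene15.png

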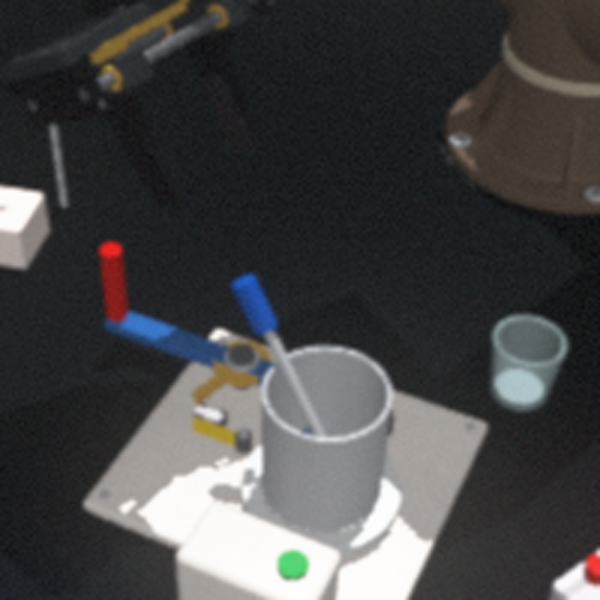

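View pics/side15.png

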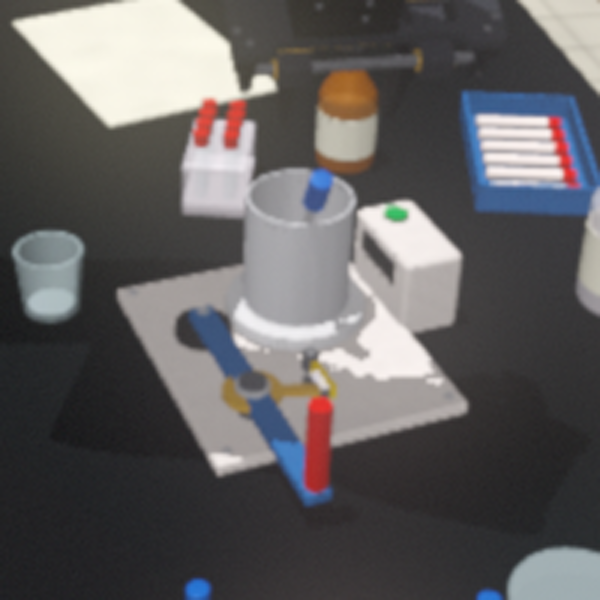

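View pics/w15.png

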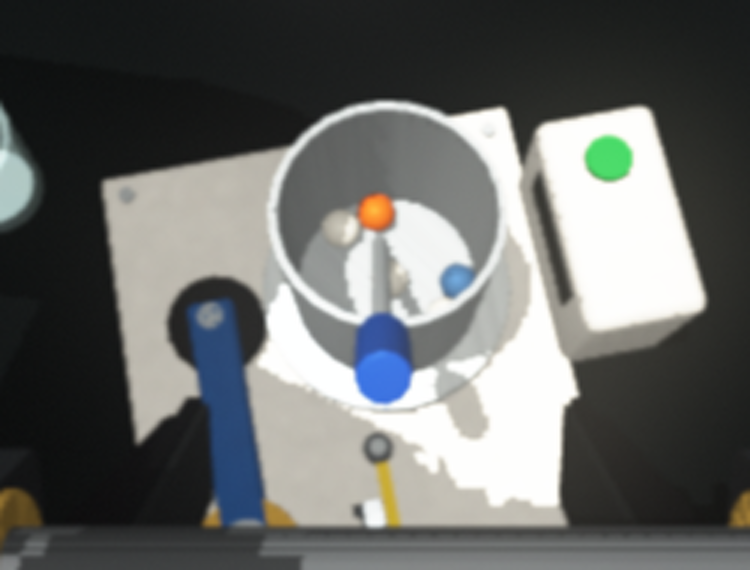

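drive_tool:
  steps:
    - {"slide": [0.02,0,0],"dr": [0,0,-0.1],"fingers": 0.05}
    - {"slide": [0.04,0,0],"dr": [0,0,-0.2],"fingers": 0.03}
    - {"slide": [0.06,0,0],"dr": [0,0,-0.3],"fingers": 0.01}
    - {"slide": [0.08,0,0],"dr": [0,0,-0.4],"fingers": 0.0}
    - {"slide": [0.1,0,0],"dr": [0,0,-0.5],"fingers": 0.0}

```text
t: 12.58
eef_pos: [559.1, -107.6, 212.6]
tcp_rot: [-1.571, -0.004, -1.569]
ft_force: [0.8, -0.3, -0.5]
opening: 0.443
```

```bash
python3 - <<'E'
from h import *
s=env.state();print(s['t'],s['eef_pos'],s['tcp_rot'],s['joints'],s['opening'])
S,D=[optics.camera_model(n) for n in("scene","side")]
print(tri([S,D],[(237.4,192.5),(290.9,278.2)]))
E
```

```text
12.5833 [ 559.09788014 -107.57843205  212.64201739] [-1.57121874 -0.0039813  -1.56930229] [-0.3042103   0.41383634  1.70054345 -0.00458687  1.02642212 -0.30332958] 0.4426382453271795
(array([ 524.72708533, -161.22042219,   73.44049436]), [np.float64(1.2022571420181667), np.float64(1.202257142018253)])
```

drive_tool:
  steps:
    - {"slide": [0.0125,0,-0.016],"dr": [0,-0.12,0],"fingers": 0.0}
    - {"slide": [0.025,0,-0.032],"dr": [0,-0.24,0],"fingers": 0.0}
    - {"slide": [0.0375,0,-0.048],"dr": [0,-0.36,0],"fingers": 0.0}
    - {"slide": [0.05,0,-0.064],"dr": [0,-0.48,0],"fingers": 0.0}
    - {"slide": [0.062,0,-0.08],"dr": [0,-0.6,0],"fingers": 0.0}

```text
t: 13.0
eef_pos: [478.1, -169.0, 212.5]
tcp_rot: [-1.572, 0.002, -0.963]
ft_force: [0.2, -0.6, -0.4]
opening: 0.093
```

drive_tool:
  steps:
    - {"slide": [0,0.035,0],"dr": [0,0,0],"fingers": 0.0}
    - {"slide": [0,0.07,0],"dr": [0,0,0],"fingers": 0.0}
    - {"slide": [0,0.105,0],"dr": [0,0,0],"fingers": 0.0}
    - {"slide": [0,0.135,0],"dr": [0,0,0],"fingers": 0.0}
    - {"slide": [0,0.147,0],"dr": [0,0,0],"fingers": 0.0}

```text
t: 13.42
eef_pos: [477.1, -167.9, 62.4]
tcp_rot: [-1.574, 0.006, -0.97]
ft_force: [-1.7, -1.0, 0.4]
opening: 0.004
```

```bash
python3 - <<'E'
from h import *
s=env.state();print(s['t'],s['eef_pos'],s['tcp_rot'],s['opening'],s['ft_force'])
from scipy.spatial.transform import Rotation as Ro
R=Ro.from_euler('xyz',s['tcp_rot']).as_matrix();print(R.round(3))
for n in ("scene","side"):
    im=optics.read_camera(n)[:,:,::-1].copy();u=(250,200) if n=="scene" else (285,230)
    cv2.imwrite(f"pics/{n}16.png",cv2.resize(im[u[1]-100:u[1]+100,u[0]-100:u[0]+100],None,fx=3,fy=3,interpolation=cv2.INTER_CUBIC))
p=s['eef_pos']
piv=np.array([502.,-43.4]);M=0.19
for th in (0,.1,.2,.3,.4,.5,.54):
    peg=piv+120*np.array([np.sin(th+M),-np.cos(th+M)])
    n=np.array([np.cos(th+M),np.sin(th+M)])
    # finger rect support: face normal yaw .6
    f=np.array([np.cos(.6),np.sin(.6)])
    tcp=peg-f*21   # face contact, centred
    d=R.T@np.array([*(tcp-p[:2]),0]);print(th,peg.round(1),tcp.round(1),d.round(1))
E
```

```text
13.4167 [ 477.11013125 -167.8847559    62.40976266] [-1.573761    0.00576327 -0.97002602] 0.004274970542786711 [-1.66977641 -0.95769668  0.42102976]
[[ 0.565 -0.006  0.825]
 [-0.825  0.003  0.565]
 [-0.006 -1.    -0.003]]
0 [ 524.7 -161.2] [ 507.3 -173.1] [21.4 -0.2 22. ]
0.1 [ 536.3 -158.4] [ 519.  -170.2] [25.6 -0.2 33.2]
0.2 [ 547.6 -154.4] [ 530.3 -166.2] [28.7 -0.3 44.8]
0.3 [ 558.5 -149.3] [ 541.1 -161.1] [30.6 -0.3 56.6]
0.4 [ 568.8 -143.1] [ 551.4 -155. ] [31.4 -0.4 68.6]
0.5 [ 578.4 -135.9] [ 561.1 -147.8] [30.9 -0.4 80.6]
0.54 [ 582.  -132.8] [ 564.7 -144.7] [30.4 -0.4 85.4]
```

View pics/scene16.png

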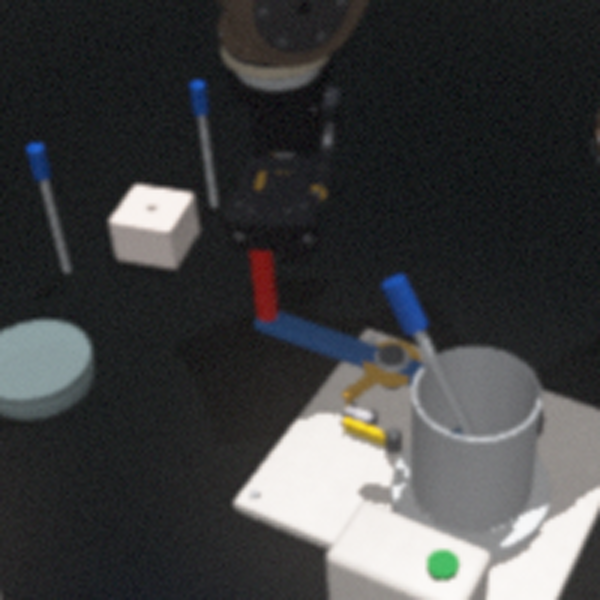

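View pics/side16.png

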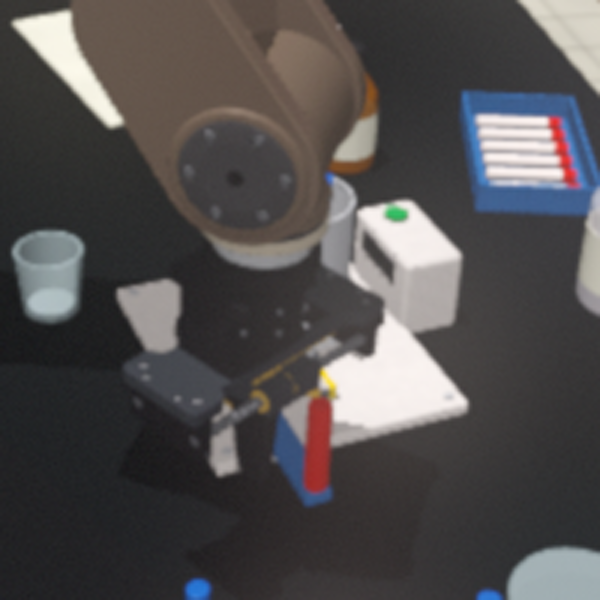

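drive_tool:
  steps:
    - {"slide": [0.012,0,0.004],"dr": [0,0,0],"fingers": 0.0}
    - {"slide": [0.022,0,0.01],"dr": [0,0,0],"fingers": 0.0}
    - {"slide": [0.022,0,0.018],"dr": [0,0,0],"fingers": 0.0}
    - {"slide": [0.024,0,0.026],"dr": [0,0,0],"fingers": 0.0}
    - {"slide": [0.0256,0,0.033],"dr": [0,0,0],"fingers": 0.0}

```text
t: 13.93
eef_pos: [521.5, -171.7, 67.4]
tcp_rot: [-1.571, -0.001, -0.97]
ft_force: [-1.8, -7.0, 0.3]
opening: 0.005
```

drive_tool:
  steps:
    - {"slide": [0.001,0,0.006],"dr": [0,0,0],"fingers": 0.0}
    - {"slide": [0.003,0,0.012],"dr": [0,0,0],"fingers": 0.0}
    - {"slide": [0.004,0,0.018],"dr": [0,0,0],"fingers": 0.0}
    - {"slide": [0.005,0,0.024],"dr": [0,0,0],"fingers": 0.0}

```text
t: 14.27
eef_pos: [542.3, -163.6, 67.3]
tcp_rot: [-1.574, -0.0, -0.969]
ft_force: [-6.0, -7.6, 1.9]
opening: 0.004
```

```bash
cat > look2.py <<'E'
from h import *
import sys
k=sys.argv[1]
s=env.state();print(s['t'],s['eef_pos'],s['tcp_rot'],s['ft_force'])
for n in ("scene","side"):
    im=optics.read_camera(n)[:,:,::-1].copy();u=(250,200) if n=="scene" else (285,230)
    cv2.imwrite(f"pics/{n}{k}.png",cv2.resize(im[u[1]-100:u[1]+100,u[0]-100:u[0]+100],None,fx=3,fy=3,interpolation=cv2.INTER_CUBIC))
    r=cv2.inRange(im,(0,0,90),(70,70,255))>0
    print(n,[q for q in blobs(r,25) if 200<q[0][0]<340 and 100<q[0][1]<300])
s=env.state();print(s['t'],s['eef_pos'],s['ft_force'])
E
python3 look2.py 17
```

```text
14.2667 [ 542.29409857 -163.56000672   67.32783556] [-1.57448191e+00 -1.75171800e-04 -9.69079980e-01] [-5.97102072 -7.60192085  1.9449896 ]
scene [([232.4, 206.0], [229, 198, 8, 18, 114])]
side [([305.1, 280.2], [300, 263, 9, 25, 76])]
14.3667 [ 543.59861462 -162.52834965   67.31895635] [-2.40161792 -8.44729247  0.783765  ]
```

View pics/side17.png

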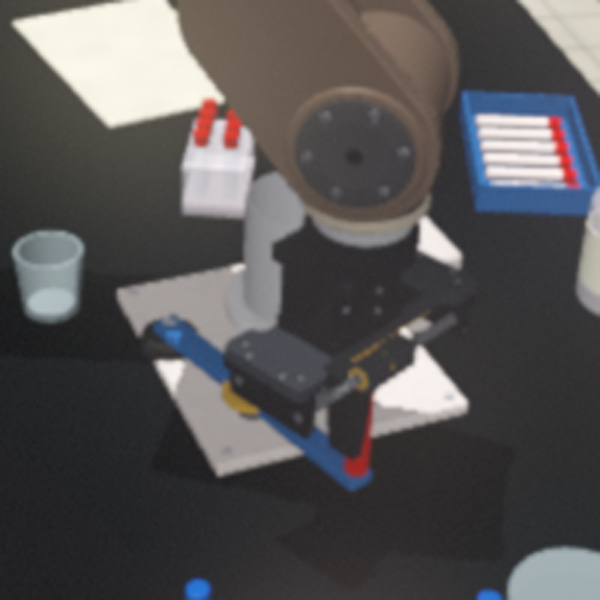

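View pics/scene17.png

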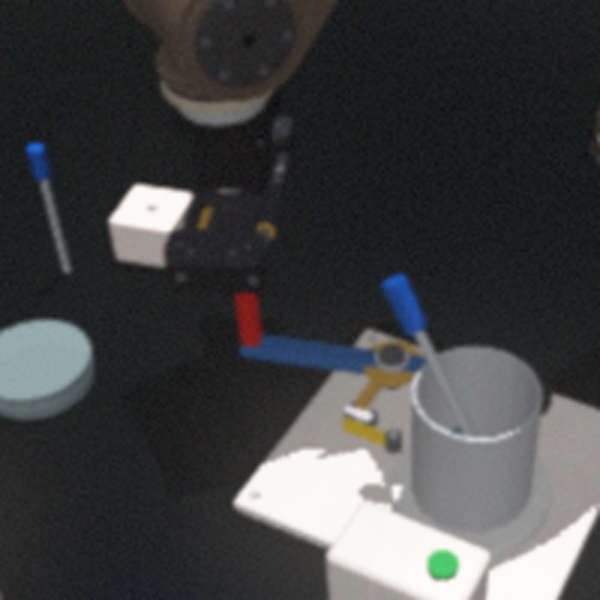

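```bash
python3 - <<'E'
from h import *
s=env.state();p=s['eef_pos'];W=optics.camera_model("wrist")
im=optics.read_camera("wrist")[:,:,::-1].copy();cv2.imwrite("pics/w17.png",im)
S,D=[optics.camera_model(n) for n in("scene","side")]
piv=np.array([502.,-43.4]);M=0.19
print(p)
for th in (.2,.25,.3,.35):
    peg=piv+120*np.array([np.sin(th+M),-np.cos(th+M)])
    print(th,peg,[ (proj(S,[*peg,z])-[150,100])*3 for z in(36,110)],[(proj(D,[*peg,z])-[185,130])*3 for z in (36,110)])
E
```

```text
[ 543.59861462 -162.52834965   67.31895635]
0.2 [ 547.62260981 -154.38908718] [array([251.79429188, 328.94617121]), array([243.61595807, 261.79349538])] [array([342.55732273, 474.40877651]), array([348.61815077, 393.36907147])]
0.25 [ 553.11273581 -151.97019959] [array([249.35168156, 333.70795827]), array([241.00028061, 266.49602454])] [array([349.14415473, 471.3512114 ]), array([355.44528929, 390.42700967])]
0.3 [ 558.47510658 -149.27994303] [array([247.22928695, 338.56835445]), array([238.72038893, 271.29867367])] [array([355.43022273, 468.08270998]), array([361.95723893, 387.2811026 ])]
0.35 [ 563.696319   -146.32504176] [array([245.43661318, 343.51709963]), array([236.78662393, 276.19144707])] [array([361.3990507 , 464.61510473]), array([368.13693424, 383.94288367])]
```

View pics/w17.png

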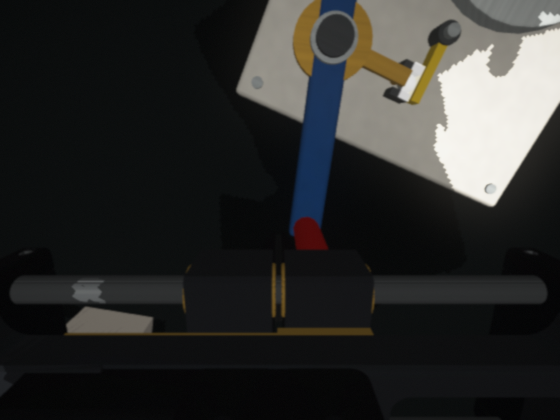

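drive_tool:
  steps:
    - {"slide": [0,0,0.007],"dr": [0,0,0],"fingers": 0.0}
    - {"slide": [0,0,0.014],"dr": [0,0,0],"fingers": 0.0}
    - {"slide": [0,0,0.02],"dr": [0,0,0],"fingers": 0.0}
    - {"slide": [0,0,0.025],"dr": [0,0,0],"fingers": 0.0}
    - {"slide": [0,0,0.025],"dr": [0,0,0],"fingers": 0.0}

```text
t: 14.83
eef_pos: [564.7, -148.1, 67.4]
tcp_rot: [-1.571, -0.001, -0.97]
ft_force: [-2.6, -8.2, 1.4]
opening: 0.004
```

```bash
python3 look2.py 18;  python3 - <<'E'
from h import *
im=optics.read_camera("wrist")[:,:,::-1].copy();cv2.imwrite("pics/w18.png",im)
s=env.state();p=s['eef_pos'];print(p,s['ft_force'])
S,D=[optics.camera_model(n) for n in("scene","side")];W=optics.camera_model("wrist")
piv=np.array([502.,-43.4]);M=0.19
for th in (.4,.45,.5,.55):
    peg=piv+120*np.array([np.sin(th+M),-np.cos(th+M)])
    print(th,peg.round(1),(peg-p[:2]).round(1),[ ((proj(S,[*peg,z])-[150,100])*3).round() for z in(36,110)],[((proj(D,[*peg,z])-[185,130])*3).round() for z in (36,110)],[proj(W,[*(piv+r*np.array([np.sin(th+M),-np.cos(th+M)])),36]).round() for r in (30,100)])
E
```

```text
14.8333 [ 564.68733834 -148.139112     67.37678499] [-1.57109819e+00 -1.23488982e-03 -9.69676955e-01] [-2.56559263 -8.21131427  1.39705243]
scene [([230.4, 213.8], [226, 206, 9, 17, 118])]
side [([312.7, 275.6], [308, 262, 9, 21, 75])]
14.9333 [ 564.30957347 -148.43383109   67.39473845] [-2.5375705  -8.142578    1.72040081]
[ 564.2137257  -148.45007716   67.39883794] [-3.09630441 -8.72422822  0.24225087]
0.4 [ 568.8 -143.1] [4.5 5.3] [array([244., 349.]), array([235., 281.])] [array([367., 461.]), array([374., 380.])] [array([291.,  94.]), array([289., 203.])]
0.45 [ 573.7 -139.7] [9.4 8.8] [array([243., 354.]), array([234., 286.])] [array([372., 457.]), array([379., 377.])] [array([293.,  94.]), array([296., 203.])]
0.5 [ 578.4 -135.9] [14.2 12.5] [array([242., 359.]), array([233., 291.])] [array([377., 453.]), array([385., 373.])] [array([296.,  94.]), array([303., 202.])]
0.55 [ 582.9 -132. ] [18.7 16.4] [array([242., 364.]), array([233., 296.])] [array([382., 449.]), array([389., 369.])] [array([298.,  93.]), array([310., 201.])]
```

View pics/scene18.png

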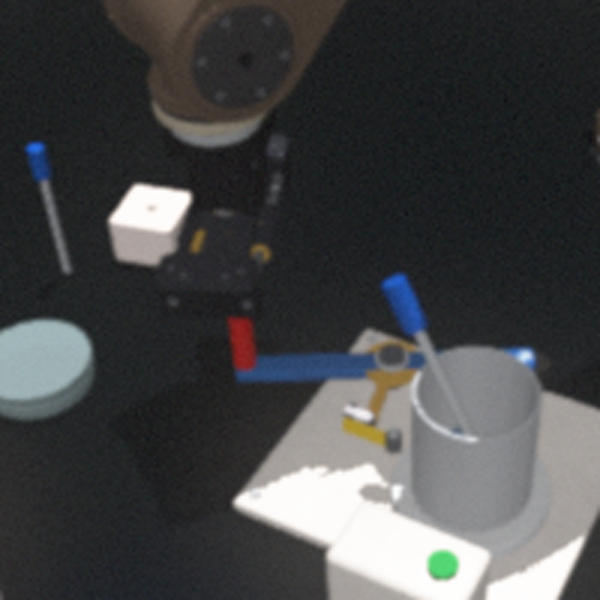

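View pics/w18.png

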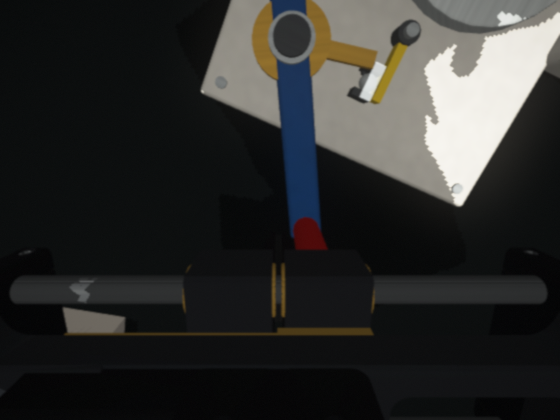

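View pics/side18.png

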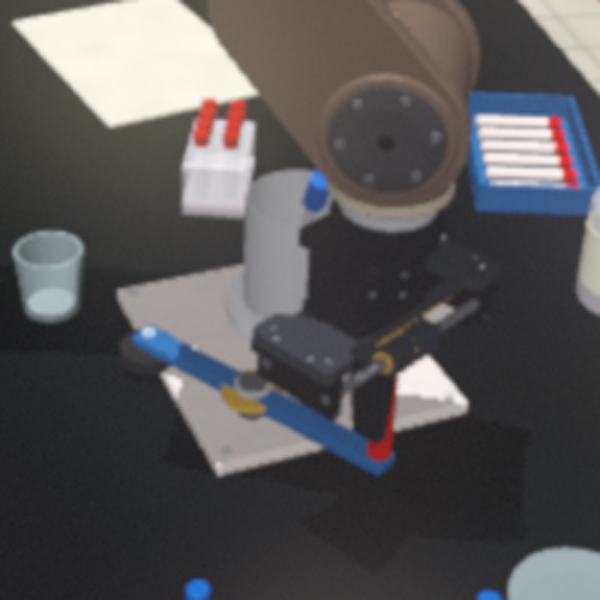

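drive_tool:
  steps:
    - {"slide": [0,0,0.002],"dr": [0,0,0],"fingers": 0.0}
    - {"slide": [0,0,0.002],"dr": [0,0,0],"fingers": 0.0}
    - {"slide": [0,0,0.002],"dr": [0,0,0],"fingers": 0.0}
    - {"slide": [0,0,0.002],"dr": [0,0,0],"fingers": 0.0}
    - {"slide": [0,0,0.002],"dr": [0,0,0],"fingers": 0.0}

```text
t: 15.4
eef_pos: [565.7, -147.4, 67.4]
tcp_rot: [-1.571, -0.001, -0.97]
ft_force: [-2.7, -9.0, 1.3]
opening: 0.003
```

```bash
python3 look2.py 19;  python3 - <<'E'
from h import *
im=optics.read_camera("wrist")[:,:,::-1].copy();W=optics.camera_model("wrist")
h=cv2.cvtColor(im,cv2.COLOR_BGR2HSV);b=cv2.inRange(h,(105,130,40),(125,255,255))>0
P=[]
for row in range(80,200,10):
    xs=np.where(b[row])[0];xs=xs[(xs>250)&(xs<350)]
    if len(xs)>5:P.append(onplane(W,((xs.min()+xs.max())/2,row),36)[:2])
P=np.array(P);v=P[-1]-P[0];print(len(P),P[0],P[-1],"theta",np.arctan2(v[0],-v[1])-.19)
from h import env
im=optics.read_camera("scene")[:,:,::-1].copy();cv2.imwrite("pics/sceneF.png",im)
s=env.state();print(s['t'],s['eef_pos'],s['ft_force'],abs(s['qvel']).max())
E
```

```text
15.4 [ 565.71403817 -147.40621139   67.3903079 ] [-1.57135316e+00 -9.98823764e-04 -9.70110909e-01] [-2.7289165  -9.04194706  1.31268489]
scene [([230.4, 214.3], [226, 207, 9, 16, 112])]
side [([313.1, 274.9], [308, 259, 9, 24, 74])]
15.5 [ 565.69055532 -147.41850381   67.39569331] [-2.91993906 -8.64301041  1.63035006]
12 [516.16331856 -60.22765822] [ 561.22836273 -113.14293464] theta 0.515448445348873
15.6 [ 565.70065632 -147.40807911   67.387743  ] [-2.20497675 -8.67679964  1.18927374] 0.0011549332969383616
```

View pics/sceneF.png

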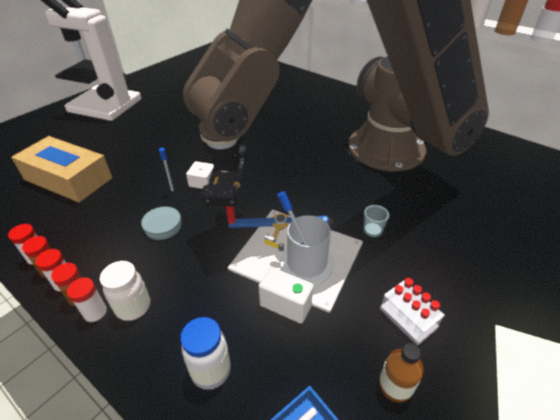

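```bash
python3 -c "
from h import *
print(env.job_done());s=env.state();print(s['t'],s['eef_pos'],s['ft_force'])"
```

```text
the job is handed in; nothing more can be done
None
the job is handed in; nothing more can be done
```

The job is handed in, at about 15.6 s of the 72 s allowed. No verdict was given, so what follows is from my own checks.

**What I did**
- I took the large rod from the white stand and stirred the beads about three turns clockwise. The tip was about 13 mm above the pot's underside.
- I leaned the rod across the pot and let go of it.
- I pushed the red peg back with the closed fingers and am holding it there.

**Last checks**
- **Rod:** it rests on the pot's right rim with its tip inside, and the gripper is well clear of it.
- **Beads:** I counted all seven in the pot just before letting go of the rod. The next close view showed only some of them, because the rod and the rim hide the rest. None is visible outside the pot.
- **Idler arm:** I measured about 0.515 rad (give or take 0.03), against the required 0.46. The arm is still, with about 9 N of push.
- **Bystanders:** the dish, beaker and bottle look undisturbed in the last scene view.

**Where readings disagreed**
- **Stirring:** the rod tilted in the grip on the right-hand passes, so the tip was only about 13–18 mm off the pot's axis there, against 24–36 mm commanded. I judged all three right-hand passes to be past the 10 mm needed.
- **Push direction:** the reaction on the gripper has a large sideways part. I put this down to friction on the peg.

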